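# Seal a spare board in the dry canister

### The job

Draw the board with the orange pull bar straight up out of the slotted rack and stand it in the groove of the card saddle inside the clear dry canister, leaving the other boards in the rack. Then put the blue lid on, with the yellow stop end of its rib away from the open wire bail, and swing the bail up and over the centre of the lid until its red grip drops into the seat against the yellow stop and clamps the lid by itself. Set the board and the lid down without dropping them, and leave the other things on the bench where they are.

Things in the scene. Friction and masses are not known exactly. Their poses are not given: they have to be found in the camera images.
- canister: Clear round canister, 92 mm outside diameter, clamped by its foot to a grey 130 x 130 x 8 mm plate screwed to the bench: it cannot move. Origin: centre of the plate's underside, on the bench and on the canister's axis; z up. Rim at z = 104 mm; on it a white gasket ring, top at z = 107 mm, springy (9 N/mm, up to 4 mm). The mouth is 80 mm across. The open bail hangs out on the -x side.
- canister_mouth (a point): Centre of the mouth, on the canister's axis, at the height of the gasket's top (107 mm above the bench); axes as the canister.
- saddle_groove (a point): Middle of the groove of the black card saddle inside the canister, on the inner floor, 14 mm above the bench, on the canister's axis. The groove runs along x between two cheeks 54 mm long and 36 mm high: 8 mm wide (y) in its lower 26 mm, flared to 20 mm at the lips. The board stands on the floor in this groove, its width along x, its foot 14 mm and its top 90 mm above the bench.
- bail_pivot (a point): Middle of the bail's hinge axis: on the canister's axis, 76 mm above the bench. The hinge axis is the canister's y.
- bail (a joint): Angle of the wire bail, rad: 0 straight up, negative towards the canister's -x (open; -1.30 to -1.00 at the start, there clear of the lid's way down), positive past the centre towards +x; end stops -1.40 and +0.5. Stiff pivot: it stays where it is left, 1 N at the bar moves it. With the lid on, passing the crown takes 6 to 15 N; seated it reads +0.14 to +0.23.
- bail_bar (a point): Centre of the bail's crossbar, 68 mm from the pivot. The bar runs along y: red grip sleeve 10 mm in diameter, 80 mm long, on 5 mm wire. Side arms (5 mm wire, at y = +-54 mm) run from it to the pivots. z points away from the pivot. It can be pushed along its circle from the outside (-x) by a finger beside the lid's rib, at 20 to 30 mm along y, for the rib is 14 mm wide.
- lid_grip (a point): Loose blue lid, 100 to 180 g. This point: on its axis, half-way up its upright rib, 30 mm above the lid's underside; z up. The rib, 14 mm wide (y), is the grip: it rises from the disc (12 mm below this point) to a crown 16 mm above this point at x = 0, and is 57 mm long (x = -30 to +27 mm). Seated on the gasket this point is 126 mm above the bench, x along the canister's x.
- lid_plug (a point): Centre of the lid's underside (same axes as lid_grip), on the bench at the start. From here up: plug 75 mm in diameter, 11 mm deep, its foot tapered to 69 mm, about 2.5 mm play all round in the mouth; then the disc, 92 mm in diameter, 7 mm thick, which lies on the gasket, so that this point is 96 mm above the bench when seated.
- lid_stop (a point): Middle of the yellow stop at one end of the lid's rib, 22 mm along the lid's x from lid_grip; 10 mm long, its top 22 mm above this point. Between the crown and the stop (x = 4 to 17 mm from the lid's axis) is the seat for the bail's red grip; the other end of the rib is a ramp that the grip climbs.
- rack: Black slotted board rack, fixed, 78 x 112 mm, 56 mm high. Origin: centre of its underside on the bench; z up. Five slots 20 mm apart along y, 4.4 mm wide. Boards stand along x in the slots at y = -40, 0 and +40 mm (which is where varies), their feet 8 mm above the bench, held at both edges up to 52 mm above the bench.
- board_orange_center (a point): Centre, half-way up, of the board to take: green circuit board 56 mm wide (x), 2.4 mm thick (y; chips 3 mm high on its -y face), 76 mm high overall (z), 55 to 100 g. Along its top is the orange pull bar: 44 mm long, 9 mm thick, 14 mm high, its centre 31 mm above this point.
- board_white_center (a point): The same kind of board with a white pull bar, in another slot of the rack; leave it there.
- board_green_center (a point): The same kind of board with a green pull bar, in another slot of the rack; leave it there.
- tape_roll: Roll of packing tape lying flat, 100 mm in diameter, 48 mm high; bystander. Origin: centre of its underside.
- carton: Small closed cardboard carton 90 x 120 x 55 mm; bystander. Origin: centre of its underside.
- screwdriver: Screwdriver lying on the bench, about 180 mm long, green handle; bystander. Origin near its middle, along x.
- tin: Steel tin 66 mm in diameter, 75 mm high; bystander. Origin: centre of its underside.
- parts_bin: Open blue bin 110 x 130 x 60 mm with metal cans in it; bystander. Origin: centre of its underside.
- bottle: White bottle 60 mm in diameter, 115 mm high, blue cap; bystander. Origin: centre of its underside.

How it is judged (in metres and radians):
On the way, in this order (a step that is already met when the one before it is completed fails the run):
1. the orange-barred board stands let go on the canister's floor, in the groove of the saddle, with the bail still open (x of board_orange_center in the frame of canister between -0.015 and 0.015 m and y of board_orange_center in the frame of canister between -0.015 and 0.015 m and z of board_orange_center in the frame of canister below 0.058 m and angle between board_orange_center's own z axis and vertical below 0.35 rad and angle between the x axis of board_orange_center and the x axis of canister, either way round below 0.25 rad and contact force between the fingers and board_orange below 0.1 N and value of joint bail below -0.5 rad), for 0.2 s.
2. the lid lies level on the gasket, let go, its stop end away from the open bail, the board still in its groove (x of board_orange_center in the frame of canister between -0.015 and 0.015 m and y of board_orange_center in the frame of canister between -0.015 and 0.015 m and z of board_orange_center in the frame of canister below 0.058 m and angle between board_orange_center's own z axis and vertical below 0.35 rad and angle between the x axis of board_orange_center and the x axis of canister, either way round below 0.25 rad and horizontal distance between lid_grip and canister_mouth below 0.005 m and z of lid_grip in the frame of canister between 0.121 and 0.128 m and angle between lid_grip's own z axis and vertical below 0.04 rad and x of lid_stop in the frame of canister above 0.017 m and contact force between the fingers and lid below 0.1 N and value of joint bail below -0.3 rad), for 0.2 s.
At the end, for the whole second after the job is handed in: Board in its groove (15 mm along it, leaning under 0.35 rad), lid level on the gasket within 5 mm, stop end away from the bail's open side; bail 0.08 to 0.27 rad past upright, pressing the lid by itself with over 3 N, lid at rest (x of board_orange_center in the frame of canister between -0.015 and 0.015 m and y of board_orange_center in the frame of canister between -0.015 and 0.015 m and z of board_orange_center in the frame of canister below 0.058 m and angle between board_orange_center's own z axis and vertical below 0.35 rad and angle between the x axis of board_orange_center and the x axis of canister, either way round below 0.25 rad and horizontal distance between lid_grip and canister_mouth below 0.005 m and z of lid_grip in the frame of canister between 0.121 and 0.128 m and angle between lid_grip's own z axis and vertical below 0.04 rad and x of lid_stop in the frame of canister above 0.017 m and value of joint bail between 0.08 and 0.27 rad and contact force between bail and lid above 3 N and linear speed of lid below 0.02 m/s); the robot touches nothing.
It fails at once if another board is pulled up or out of the rack (moved over 30 mm) (distance of any of board_white_center, board_green_center from where it was at the start of the episode above 0.03 m).
It fails at once if another thing on the bench is pushed over 30 mm (distance of any of tape_roll, carton, screwdriver, tin, parts_bin, bottle from where it was at the start of the episode above 0.03 m).
It fails at once if the board or the lid is dropped (falls freely more than about 25 mm) ((contact force between the fingers and board_orange below 0.1 N and linear speed of board_orange above 0.7 m/s) or (contact force between the fingers and lid below 0.1 N and linear speed of lid above 0.7 m/s)).
It also fails if it takes over 67 s, if anything falls off the work surface, if the arm or the gripper's body presses on something with over 40 N, if the wrist force passes 120 N, or if a joint passes its speed limit or range.

### The arm

A 6-joint arm with a two-finger parallel gripper is mounted at the origin on the work surface. World frame = base frame: x ahead of the robot, y to its left, z up, the work surface at z = 0. Lengths are in mm, angles in rad, forces in N, time in s.
With the tool pointing down it reaches from about 300 to 825 mm from the base axis. Payload 5.4 kg.
Tool frame: the origin (TCP) lies at the very end of the fingers, on their centre line; the grasp point (between the pads) lies 19 mm behind it; z points along the fingers, y is the direction in which the jaws open and shut (so a half turn about z gives the same grasp; the last joint's range is limited). The gripper opens to 92 mm and grips with 3 to 60 N. Pads are 20 mm wide; open, the fingers measure 128 mm over their backs; the gripper's body (75 mm by 189 mm) begins 69 mm behind the grasp point.
Start: joints at [1.043, 0.158, 1.597, -0, 1.386, -0.21], TCP at [179.684, 546.186, 214.601] pointing down, gripper open.
Joint ranges: [-2.91, 2.91], [-0.94, 2.29], [0.18, 2.7], [-1.29, 4.43], [0.17, 2.64], [-3, 3]. Speed limits (rad/s): [2.57, 2.57, 3.14, 3.14, 3.14, 3.14].

### API

Orientations are given as a 3x3 rotation matrix whose columns are the frame's x, y, z axes.
In Python, from station import env gives the robot as it stands.
- The arm moves only by the tool carry_out, never from a script. Its argument "series" is a list of rows, each an object with "slide": the shift along the tool's x, y, z in mm, a list of three; "delta_rot": the turn, a rotation vector about the tool's x, y, z in rad, a list of three. A call has 1 to 10 rows; each row is the pose to reach, as a shift and turn from the pose commanded when the call began, along the tool's axes at that moment; what a row does not reach only later rows make up. A row lasts 1/10 s, in which the tool goes at most 50 mm and 8.59 degrees, less where a joint would pass 70% of its speed; a pose out of reach is approached as far as the arm can. A call with a gripper value outside its range is refused whole. "claw" is the closure in counts, from 0 (fully open) to 255 (shut), set as the call begins (left out, the last holds). The fingers move at their own pace and stop on an object; "squeeze" is the grip in N (left out, the last holds). Time passes only in rows, so rows that repeat a pose let the fingers close. It gives the time, the measured TCP pose, the force and the opening at its end, in the units of the state.
- env.get_obs(): the state, without advancing time (a new reading comes with each control period).
- env.snapshot(name): name is "side" or "top" or "wrist"; returns the picture (384x512x3 uint8, blue, green, red); there is no depth.
- env.camera_params(name): a dict with "mtx" (3x3 intrinsics, pixels), "D" ([k1, k2, p1, p2, k3] as OpenCV has them; the pictures are not rectified), "world_from_camera" (4x4, takes a point from camera to world coordinates); the wrist camera has in their place "tool_from_camera" (4x4, takes a point from camera to tool coordinates, whose origin is the TCP and whose axes are the flange's). Camera axes: x right, y down, z forward; pixel columns grow to the right and rows downward; lengths in mm; the calibration is good to about 2 mm. A picture is of the moment at which its call begins: read the wrist's pose just before it. camera_params takes no time and is no camera call.
- env.hand_in(): hands the job in, once; it reports no verdict.
Trained networks look in the newest picture that a camera, given by its name, has taken for a name from the list of things; names that differ only in an ending like _2 or _b are one class to them, and where a whole thing is asked for, a point or a joint stands for the part that bears it (a point fixed in the world has none). Each returns a list of dicts, best first, with "confidence" (0 to 1); they miss things now and then, are a little off and sometimes report something else, mostly with a low value. They report only what shows in the picture. A call takes as long as a camera call.
- env.recognise(camera, name): "centre" ([x, y, z] in mm, in world coordinates, good to about 4 mm: the middle of the surface that is visible of it).
- env.spot_point(camera, name): "centre" ([x, y, z] in mm, in world coordinates, good to about 4 mm: a listed point, or the origin of a listed thing).
The state is a dict: "t": time; "joint_pos": joint angles; "joint_velocities": joint speeds; "effort": joint torques, N m; "tcp_pos": TCP position; "tool_rot": TCP orientation; "force": force on the tool from outside, world axes, zero at the start; "moment": the same for the moment, N m; "finger_gap": finger opening in mm.
Only numpy, scipy, OpenCV 4.12 (cv2) and the standard library are available. Lean on these libraries where they do the work, as an engineer would, in place of code of your own. Each camera call takes 0.05 s, during which the arm holds its last target.

## Working session

There is one attempt and no reset: what is moved stays moved. The work goes in short steps, Python scripts to look and compute and a tool call to move; the robot and the scene stay as the last step left them, time stands still between calls to the robot, and variables do not carry over. Pictures are saved under pics/ and viewed, and the job is handed in when it is done.

Besides the shell and the picture viewer there is one more tool, called after "Emit:" as a command line: name --argument value ..., lists and objects as JSON in quotes. carry_out: Moves the arm, as the interface text tells. Its arguments: {"type":"object","properties":{"series":{"type":"array"},"claw":{"type":"number"},"squeeze":{"type":"number"}},"required":["series"]}

```bash
ls; mkdir -p pics; python3 - <<'E'
from station import env
import cv2
o=env.get_obs(); print(o)
for n in ("side","top","wrist"):
    im=env.snapshot(n); cv2.imwrite(f"pics/{n}0.png",im)
    p=env.camera_params(n); print(n,p)
for cam in ("top","side"):
    for n in ["canister","canister_mouth","saddle_groove","bail_bar","bail_pivot","lid_grip","lid_stop","lid_plug","rack","board_orange_center","board_white_center","board_green_center","tape_roll","carton","screwdriver","tin","parts_bin","bottle"]:
        r=env.spot_point(cam,n)
        print(cam,n,[(d['centre'],round(d['confidence'],2)) for d in r][:2])
print(env.get_obs()['t'])
E
```

```text
pics
{'t': 0.0, 'joint_pos': array([ 1.04286875e+00,  1.59042920e-01,  1.59818248e+00,  1.55424818e-06,
        1.38620185e+00, -2.10068399e-01]), 'joint_velocities': array([-0.00059628,  0.00092404, -0.00167419, -0.00097611,  0.00051116,
        0.00064181]), 'effort': array([-6.92374397e-05, -3.85588145e+01, -3.22099507e+01,  7.00510573e-02,
        3.81695805e-02, -1.54290537e-04]), 'tcp_pos': array([179.39640743, 545.65912578, 213.64728406]), 'tool_rot': array([[-9.49906405e-01,  3.12533143e-01, -9.25482605e-04],
       [ 3.12534278e-01,  9.49905162e-01, -1.58404414e-03],
       [ 3.84054409e-04, -1.79393871e-03, -9.99998317e-01]]), 'force': array([ 0.88591886,  0.29424517, -0.35821485]), 'moment': array([-0.01296246,  0.06246225,  0.01995066]), 'finger_gap': 91.88953811712922}
side {'mtx': array([[400.2584471 ,   0.        , 255.1005571 ],
       [  0.        , 400.2584471 , 191.54825205],
       [  0.        ,   0.        ,   1.        ]]), 'D': array([-0.13410149,  0.        ,  0.        ,  0.        ,  0.        ]), 'world_from_camera': array([[ 6.96807727e-01, -4.66825344e-0
[... 2914 characters left out ...]
([525.8, 339.5, 27.2], 0.6), ([544.4, -290.5, 43.4], 0.6)]
side lid_plug [([503.7, 341.6, 1.2], 0.79)]
side rack [([546.1, -255.4, 1.6], 0.9)]
side board_orange_center [([546.9, -290.1, 46.4], 0.77)]
side board_white_center [([549.5, -250.2, 46.1], 0.64)]
side board_green_center [([553.1, -210.2, 46.7], 0.61), ([765.8, 34.6, -3.0], 0.16)]
side tape_roll [([764.4, 201.1, -0.8], 0.68), ([551.0, -252.2, 47.0], 0.49)]
side carton [([769.1, 30.6, 1.8], 0.77)]
side screwdriver [([544.9, -252.9, -1.2], 0.68), ([525.7, 457.4, -3.9], 0.57)]
side tin [([689.3, 386.2, 0.7], 0.91)]
side parts_bin [([550.5, -213.1, 45.3], 0.74), ([506.0, -2.1, 10.3], 0.73)]
side bottle [([678.7, -417.9, 0.1], 0.71)]
1.95
```

View pics.

View pics/top0.png

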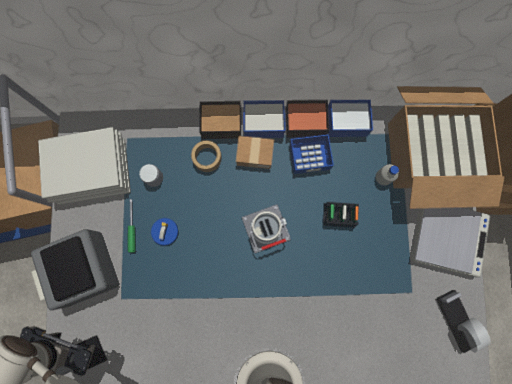

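View pics/side0.png

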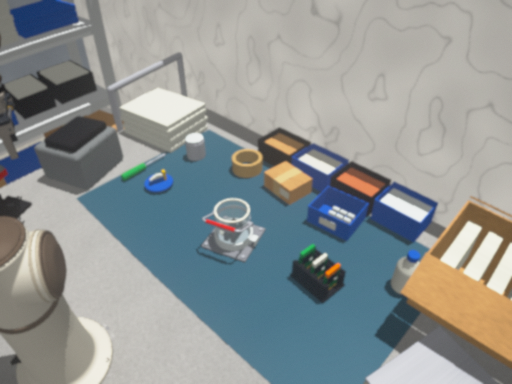

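View pics/wrist0.png

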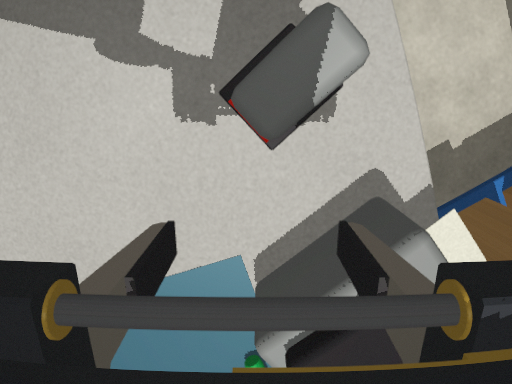

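```bash
cat > h.py <<'E'
import numpy as np, cv2, json
from station import env
CMD='cmd.json'
def P(cam,obs=None):
    p=env.camera_params(cam)
    if 'world_from_camera' in p: return p['mtx'],p['D'],p['world_from_camera']
    o=obs or env.get_obs(); T=np.eye(4); T[:3,:3]=o['tool_rot']; T[:3,3]=o['tcp_pos']
    return p['mtx'],p['D'],T@p['tool_from_camera']
def proj(c,pts):
    K,D,W=c; Ci=np.linalg.inv(W)
    r,_=cv2.Rodrigues(Ci[:3,:3]); q,_=cv2.projectPoints(np.array(pts,float).reshape(-1,1,3),r,Ci[:3,3],K,D)
    return q.reshape(-1,2)
def ray(c,px,z):
    K,D,W=c; u=cv2.undistortPoints(np.array(px,float).reshape(-1,1,2),K,D).reshape(-1,2)
    d=np.c_[u,np.ones(len(u))]@W[:3,:3].T; o=W[:3,3]
    return o+d*((z-o[2])/d[:,2])[:,None]
def crop(im,x0,y0,x1,y1,s):
    return cv2.resize(im[y0:y1,x0:x1],None,fx=s,fy=s,interpolation=cv2.INTER_CUBIC)
def R(th):
    c,s=np.cos(th),np.sin(th); return np.array([[c,s,0],[s,-c,0],[0,0,-1.]])
def plan(cmdpos,cmdth,pos,th):
    """slide & delta rot from commanded pose to target pose, tool down"""
    d=R(cmdth).T@(np.array(pos,float)-cmdpos)
    print('slide',np.round(d,1),'dz rot',round(cmdth-th,3),'rows>=',max(np.linalg.norm(d)/50,abs(cmdth-th)/.15))
def after(cmdpos,cmdth,slide,rz=0):
    return np.array(cmdpos)+R(cmdth)@np.array(slide,float), cmdth-rz
E
python3 - <<'E'
import cv2
from h import *
t=cv2.imread('pics/top0.png')
a=crop(t,220,185,310,275,4.2); b=crop(t,310,190,370,235,6); c=crop(t,120,190,200,255,4.2)
cv2.imwrite('pics/z_can.png',a);cv2.imwrite('pics/z_rack.png',b);cv2.imwrite('pics/z_lid.png',c)
s=cv2.imread('pics/side0.png'); cv2.imwrite('pics/z_scan.png',crop(s,190,185,280,270,6))
E
```

```text
(no output)
```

View pics/z_can.png

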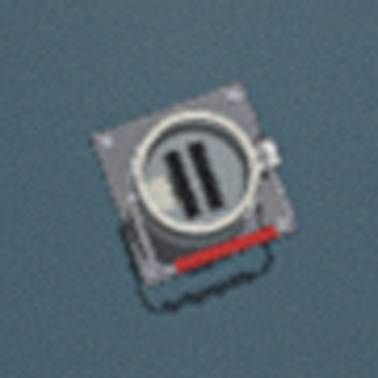

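View pics/z_rack.png

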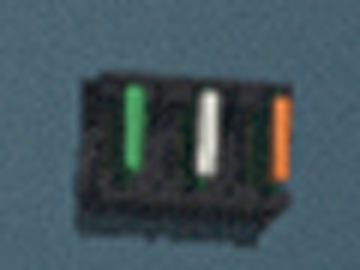

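View pics/z_lid.png

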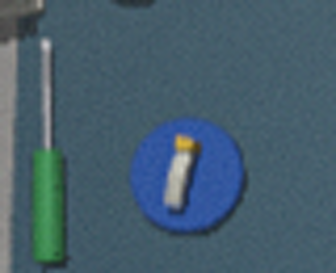

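View pics/z_scan.png

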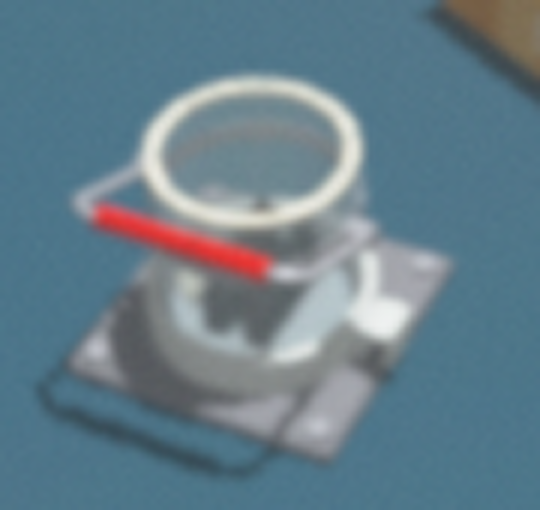

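```bash
python3 - <<'E'
from h import *
plan((179.7,546.2,214.6),2.824,(362,128,205),2.95)
plan((179.7,546.2,214.6),2.824,(545,-291,195),3.07)
c=P('top')
# bail bar ends, z~104
px=np.array([[177,268],[277,232]])/4.2+[220,185]
for z in (95,104,112):
    e=ray(c,px,z); d=e[0]-e[1]; print(z,e.round(1),np.hypot(*d[:2]),'yaw',np.arctan2(-d[0],d[1]), e.mean(0).round(1))
px=np.array([[134,87],[134,169],[209,92],[205,174],[283,97],[280,179]])/6+[310,190]
e=ray(c,px,84); print(e.round(1))
px=np.array([[186,139],[173,208]])/4.2+[120,190]
print(ray(c,px,45).round(1))
E
```

```text
slide [-303.8 -340.4    9.6] dz rot -0.126 rows>= 9.126153406556348
slide [-608.5 -681.3   19.6] dz rot -0.246 rows>= 18.272734770690455
95 [[435.3  15.4  95. ]
 [460.5 -60.1  95. ]] 79.59186734507631 yaw 0.3224700114691299 [447.9 -22.4  95. ]
104 [[435.   15.5 104. ]
 [460.  -59.5 104. ]] 79.01309624109034 yaw 0.32247001146912946 [447.5 -22.  104. ]
112 [[434.7  15.6 112. ]
 [459.6 -58.8 112. ]] 78.49863303754731 yaw 0.32247001146913057 [447.1 -21.6 112. ]
[[ 572.8 -214.9   84. ]
 [ 528.4 -212.6   84. ]
 [ 569.2 -255.6   84. ]
 [ 524.9 -250.9   84. ]
 [ 565.7 -295.9   84. ]
 [ 521.3 -291.5   84. ]]
[[527.  336.1  45. ]
 [473.  345.3  45. ]]
```

Emit:
carry_out --series '[{"slide": [-304,-340,10],"delta_rot": [0,0,-0.12]},{"slide": [-304,-340,10],"delta_rot": [0,0,-0.12]},{"slide": [-304,-340,10],"delta_rot": [0,0,-0.12]},{"slide": [-304,-340,10],"delta_rot": [0,0,-0.12]},{"slide": [-304,-340,10],"delta_rot": [0,0,-0.12]},{"slide": [-304,-340,10],"delta_rot": [0,0,-0.12]},{"slide": [-304,-340,10],"delta_rot": [0,0,-0.12]},{"slide": [-304,-340,10],"delta_rot": [0,0,-0.12]},{"slide": [-304,-340,10],"delta_rot": [0,0,-0.12]},{"slide": [-304,-340,10],"delta_rot": [0,0,-0.12]}]'

```text
t: 2.95
tcp_pos: [363.9, 123.9, 204.9]
tool_rot: [[-0.979, 0.204, 0.001], [0.204, 0.979, -0.002], [-0.002, -0.001, -1.0]]
force: [-0.5, 1.1, -0.1]
finger_gap: 92.2
```

```bash
python3 - <<'E'
from h import *
p,t=after((179.7,546.2,214.6),2.824,(-304,-340,10),-.12); print(p,t)
plan(p,t,(500,1,220),3.06)
E
```

```text
[362.32156663 128.27014536 204.6       ] 2.944
slide [-160.   -97.8  -15.4] dz rot -0.116 rows>= 3.762456692917653
```

Emit:
carry_out --series '[{"slide": [-160,-98,-15],"delta_rot": [0,0,-0.12]},{"slide": [-160,-98,-15],"delta_rot": [0,0,-0.12]},{"slide": [-160,-98,-15],"delta_rot": [0,0,-0.12]},{"slide": [-160,-98,-15],"delta_rot": [0,0,-0.12]},{"slide": [-160,-98,-15],"delta_rot": [0,0,-0.12]},{"slide": [-160,-98,-15],"delta_rot": [0,0,-0.12]}]'

```text
t: 3.55
tcp_pos: [499.8, 1.3, 219.2]
tool_rot: [[-0.997, 0.078, -0.001], [0.078, 0.997, 0.001], [0.001, 0.001, -1.0]]
force: [-0.8, 0.2, 0.2]
finger_gap: 92.0
```

```bash
python3 - <<'E'
from h import *
p,t=after((362.32,128.27,204.6),2.944,(-160,-98,-15),-.12); print(p,t)
o=env.get_obs(); print(o['t'],o['tcp_pos'],o['tool_rot'][:,0]); np.savez('o1.npz',**o)
im=env.snapshot('wrist'); cv2.imwrite('pics/w1.png',im)
for n in ["canister_mouth","saddle_groove","bail_bar","bail_pivot"]:
    print(n,[(d['centre'],round(d['confidence'],2)) for d in env.spot_point('wrist',n)][:2])
plan(p,t,(544,-292,200),3.056)
E
```

```text
[499.96839957   0.76738005 219.6       ] 3.064
3.55 [499.75129335   1.31199043 219.2495474 ] [-0.99695707  0.07794309  0.00121233]
canister_mouth [([505.0, 1.4, 108.4], 0.65)]
saddle_groove [([511.3, 2.8, 15.7], 0.67), ([508.3, 1.4, 75.7], 0.61)]
bail_bar [([449.6, -15.5, 102.5], 0.73), ([552.8, -253.8, 44.6], 0.46)]
bail_pivot [([505.2, 1.4, 74.7], 0.94), ([508.7, -0.2, 16.7], 0.51)]
slide [ -66.6 -288.5   19.6] dz rot 0.008 rows>= 5.934161462421238
```

View pics/w1.png

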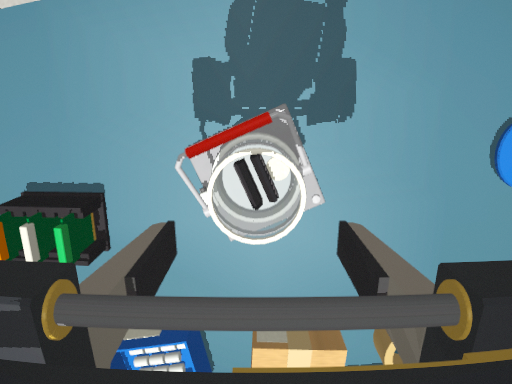

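```bash
cat > ov.py <<'E'
from h import *
def model(cx,cy,yaw,a):
    c,s=np.cos(yaw),np.sin(yaw); M=np.array([[c,-s,0],[s,c,0],[0,0,1.]])
    W=lambda L: np.array(L,float)@M.T+[cx,cy,0]
    t=np.linspace(0,2*np.pi,60); o={}
    o['gout']=W(np.c_[46*np.cos(t),46*np.sin(t),0*t+107]); o['gin']=W(np.c_[40*np.cos(t),40*np.sin(t),0*t+107])
    o['plate']=W([[65,65,8],[-65,65,8],[-65,-65,8],[65,-65,8],[65,65,8]])
    bx,bz=68*np.sin(a),76+68*np.cos(a)
    o['bar']=W([[bx,-40,bz],[bx,40,bz]])
    o['g1']=W([[-27,4,40],[27,4,40]]);o['g2']=W([[-27,-4,40],[27,-4,40]])
    return o
def draw(im,c,o,f,off):
    for k,v in o.items():
        q=((proj(c,v)-off)*f).astype(int)
        cv2.polylines(im,[q.reshape(-1,1,2)],False,(0,255,255) if k in('gout','gin') else (255,0,255),1)
E
cat > o1.py <<'E'
from ov import *
import sys
o=dict(np.load('o1.npz')); c=P('wrist',o); im=cv2.imread('pics/w1.png')
a=[float(x) for x in sys.argv[1:5]]
z=crop(im,160,90,340,250,4); draw(z,c,model(*a),4,np.array([160,90])-0.5+0.5/4)
cv2.imwrite(sys.argv[5],z)
K=P('wrist',o)
e=ray(K,[[188,153],[270,117]],103);d=e[1]-e[0]
d=e[0]-e[1]
print(e,np.hypot(*d[:2]),np.arctan2(d[0],-d[1]))
g=ray(K,[[208,193],[307,193],[258,145],[258,243]],107);print(g)
E
python3 o1.py 509 1.5 0.33 -1.15 pics/ov1.png
```

```text
[[463.49810164 -56.26652669 103.        ]
 [438.08724661  18.50023349 103.        ]] 78.96695499477754 0.3276204890280465
[[500.45687732 -41.96039791 107.        ]
 [507.45324721  47.09080311 107.        ]
 [460.99187764   6.30502296 107.        ]
 [552.50574675  -0.73115941 107.        ]]
```

View pics/ov1.png

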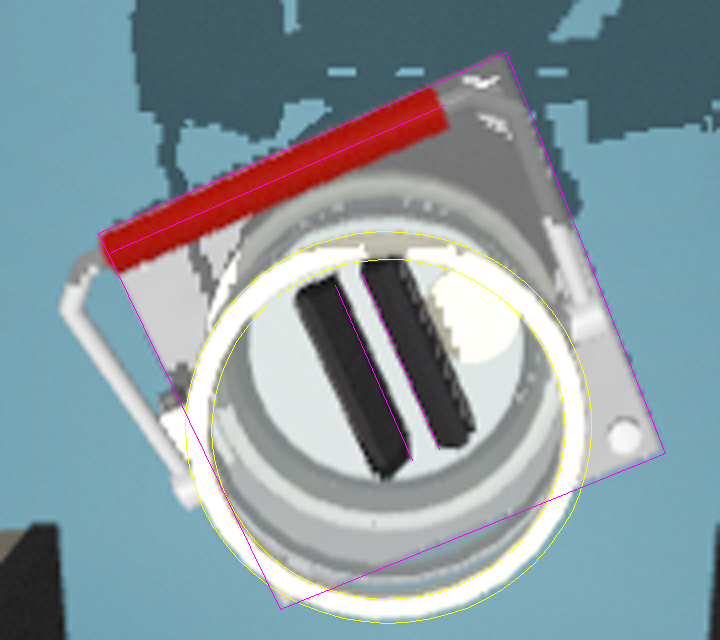

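Emit:
carry_out --series '[{"slide": [-67,-288,20],"delta_rot": [0,0,0.01]},{"slide": [-67,-288,20],"delta_rot": [0,0,0.01]},{"slide": [-67,-288,20],"delta_rot": [0,0,0.01]},{"slide": [-67,-288,20],"delta_rot": [0,0,0.01]},{"slide": [-67,-288,20],"delta_rot": [0,0,0.01]},{"slide": [-67,-288,20],"delta_rot": [0,0,0.01]},{"slide": [-67,-288,20],"delta_rot": [0,0,0.01]},{"slide": [-67,-288,20],"delta_rot": [0,0,0.01]}]'

```text
t: 4.6
tcp_pos: [544.0, -291.4, 199.3]
tool_rot: [[-0.996, 0.089, -0.0], [0.089, 0.996, 0.001], [0.001, 0.001, -1.0]]
force: [0.4, 0.7, -0.3]
finger_gap: 92.3
```

```bash
python3 - <<'E'
from h import *
p,t=after((499.97,.767,219.6),3.064,(-67,-288,20),.01); print(p,t)
o=env.get_obs(); print(o['t'],o['tcp_pos'],o['tool_rot'][:,0]); np.savez('o2.npz',**o)
im=env.snapshot('wrist'); cv2.imwrite('pics/w2.png',im)
for n in ["board_orange_center"]:
    print(n,[(d['centre'],round(d['confidence'],2)) for d in env.spot_point('wrist',n)][:2])
E
```

```text
[ 544.4441429  -291.55995841  199.6       ] 3.0540000000000003
4.6 [ 543.99644404 -291.40712653  199.30198638] [-9.96072128e-01  8.85436945e-02  5.75304319e-04]
board_orange_center []
```

View pics/w2.png

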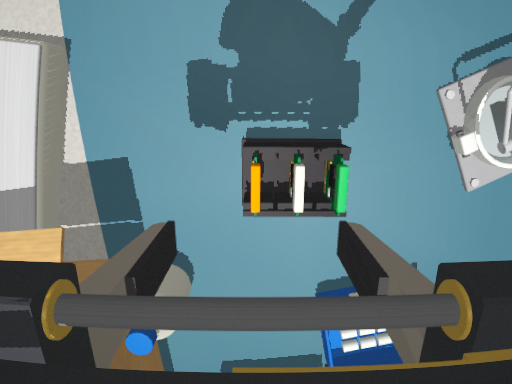

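```bash
python3 - <<'E'
from h import *
o=dict(np.load('o2.npz')); c=P('wrist',o); im=cv2.imread('pics/w2.png')
hsv=cv2.cvtColor(im,cv2.COLOR_BGR2HSV)
m=((hsv[...,0]>8)&(hsv[...,0]<22)&(hsv[...,1]>200)&(hsv[...,2]>200)).astype(np.uint8); m[:, :240]=0;m[:,280:]=0;m[230:]=0
ys,xs=np.nonzero(m); print(len(xs),xs.min(),xs.max(),ys.min(),ys.max())
print(cv2.minAreaRect(np.c_[xs,ys].astype(np.float32)))
for y in range(158,216,6):
    r=xs[ys==y]; print(y,r.min() if len(r) else 0,r.max() if len(r) else 0)
z=crop(im,225,130,375,230,5)
cv2.imwrite('pics/z2.png',z)
E
```

```text
107 251 259 166 211
((255.0, 188.5), (45.0, 8.0), 90.0)
158 0 0
164 0 0
170 251 259
176 251 259
182 251 259
188 251 259
194 251 259
200 251 259
206 251 259
212 0 0
```

View pics/z2.png

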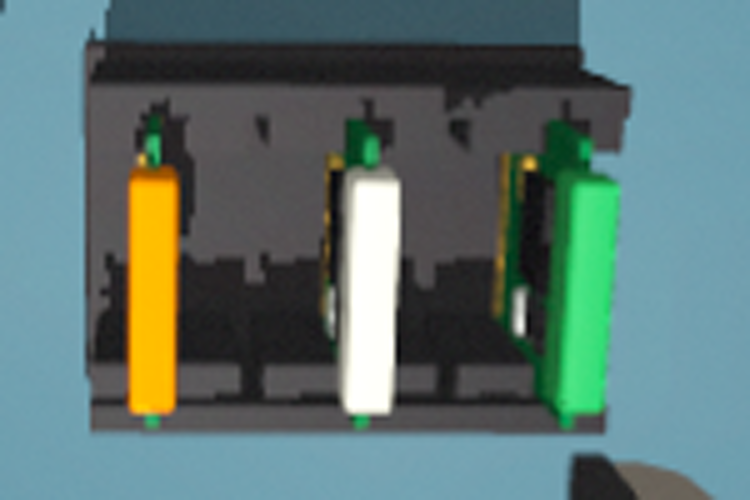

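```bash
python3 - <<'E'
from h import *
o=dict(np.load('o2.npz')); c=P('wrist',o)
px=np.array([[155,172],[152,412],[370,172],[367,414]])/5+[225,130]-.4
e=ray(c,px,84); print(e.round(1)); d=e[0]-e[1]; print(np.hypot(*d[:2]),np.arctan2(d[1],d[0])%np.pi,np.arctan2(*( (e[2]-e[3])[1::-1]))%np.pi,e[:2].mean(0))
plan((544.44,-291.56,199.6),3.054,(543.8,-291.8,62.5),3.054)
E
```

```text
[[ 522.3 -289.6   84. ]
 [ 567.  -294.2   84. ]
 [ 525.7 -251.4   84. ]
 [ 571.  -254.5   84. ]]
44.88497283724584 3.0399793656125063 3.07354297819668 [ 544.6679518  -291.87371207   84.        ]
slide [  0.6  -0.3 137.1] dz rot 0.0 rows>= 2.7420340771040754
```

Emit:
carry_out --series '[{"slide": [0,0,50],"delta_rot": [0,0,0]},{"slide": [0,0,90],"delta_rot": [0,0,0]},{"slide": [0,0,100],"delta_rot": [0,0,0]},{"slide": [0,0,100],"delta_rot": [0,0,0]},{"slide": [0,0,100],"delta_rot": [0,0,0]},{"slide": [0,0,100],"delta_rot": [0,0,0]}]' --claw 188 --squeeze 25

```text
t: 5.3
tcp_pos: [545.9, -292.6, 102.7]
tool_rot: [[-0.996, 0.087, 0.004], [0.087, 0.996, -0.003], [-0.004, -0.003, -1.0]]
force: [-0.5, 0.5, 0.2]
finger_gap: 46.0
```

```bash
python3 - <<'E'
from h import *
o=env.get_obs(); print(o['t'],o['tcp_pos'],o['finger_gap']); c=P('wrist',o)
im=env.snapshot('wrist'); 
print(proj(c,[[544.7,-291.9,84]]))
cv2.imwrite('pics/w3.png',im)
E
```

```text
5.3 [ 545.94176874 -292.59418781  102.73255161] 45.98476379799423
[[256.75720081 223.31368144]]
```

View pics/w3.png

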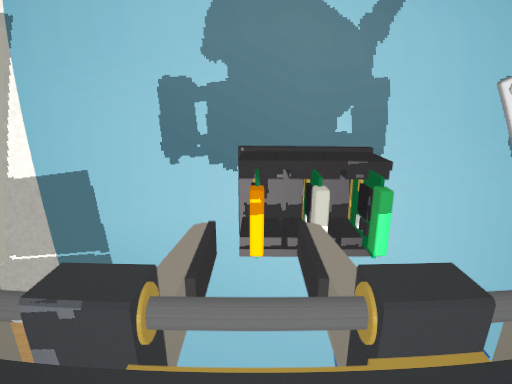

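Emit:
carry_out --series '[{"slide": [0,0,0],"delta_rot": [0,0,0]},{"slide": [0,0,0],"delta_rot": [0,0,0]},{"slide": [0,0,0],"delta_rot": [0,0,0]},{"slide": [0,0,2],"delta_rot": [0,0,0]}]'

```text
t: 5.75
tcp_pos: [544.4, -291.9, 97.9]
tool_rot: [[-0.996, 0.088, 0.0], [0.088, 0.996, -0.0], [-0.001, -0.0, -1.0]]
force: [0.6, -0.1, 0.4]
finger_gap: 24.4
```

Emit:
carry_out --series '[{"slide": [0,0,15],"delta_rot": [0,0,0]},{"slide": [0,0,30],"delta_rot": [0,0,0]},{"slide": [0,0,35],"delta_rot": [0,0,0]},{"slide": [0,0,35],"delta_rot": [0,0,0]}]'

```text
t: 6.15
tcp_pos: [543.0, -290.7, 60.3]
tool_rot: [[-0.996, 0.088, -0.003], [0.088, 0.996, 0.003], [0.003, 0.002, -1.0]]
force: [-0.1, 0.5, 0.4]
finger_gap: 24.0
```

Emit:
carry_out --series '[{"slide": [0,0,0],"delta_rot": [0,0,0]},{"slide": [0,0,0],"delta_rot": [0,0,0]},{"slide": [0,0,0],"delta_rot": [0,0,0]},{"slide": [0,0,0],"delta_rot": [0,0,0]},{"slide": [0,0,0],"delta_rot": [0,0,0]}]' --claw 255 --squeeze 25

```text
t: 6.65
tcp_pos: [544.7, -291.9, 63.2]
tool_rot: [[-0.996, 0.088, 0.001], [0.088, 0.996, -0.001], [-0.001, -0.001, -1.0]]
force: [0.0, -0.6, 1.6]
finger_gap: 8.7
```

Emit:
carry_out --series '[{"slide": [0,0,-10],"delta_rot": [0,0,0]},{"slide": [0,0,-30],"delta_rot": [0,0,0]},{"slide": [0,0,-60],"delta_rot": [0,0,0]},{"slide": [0,0,-90],"delta_rot": [0,0,0]},{"slide": [0,0,-120],"delta_rot": [0,0,0]},{"slide": [0,0,-132],"delta_rot": [0,0,0]},{"slide": [0,0,-132],"delta_rot": [0,0,0]}]'

```text
t: 7.35
tcp_pos: [545.3, -292.4, 197.0]
tool_rot: [[-0.996, 0.088, 0.003], [0.088, 0.996, -0.003], [-0.004, -0.002, -1.0]]
force: [0.8, -0.0, -0.7]
finger_gap: 8.7
```

```bash
python3 - <<'E'
from h import *
o=env.get_obs(); print(o['t'],o['tcp_pos'],o['finger_gap'],o['force']); c=P('wrist',o)
im=env.snapshot('wrist'); cv2.imwrite('pics/w4.png',im)
plan((544.44,-291.56,194.6),3.054,(509.5,1.5,194.6),3.4716)
E
```

```text
7.35 [ 545.26117703 -292.41267402  197.02576836] 8.72875384546486 [ 0.81565707 -0.03236163 -0.6541119 ]
slide [ 60.4 288.9   0. ] dz rot -0.418 rows>= 5.902710130101257
```

View pics/w4.png

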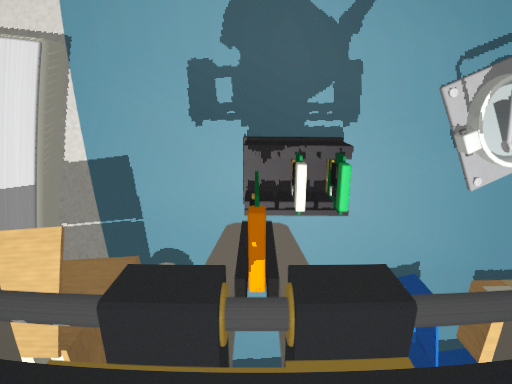

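Emit:
carry_out --series '[{"slide": [60,289,0],"delta_rot": [0,0,-0.42]},{"slide": [60,289,0],"delta_rot": [0,0,-0.42]},{"slide": [60,289,0],"delta_rot": [0,0,-0.42]},{"slide": [60,289,0],"delta_rot": [0,0,-0.42]},{"slide": [60,289,0],"delta_rot": [0,0,-0.42]},{"slide": [60,289,0],"delta_rot": [0,0,-0.42]},{"slide": [60,289,0],"delta_rot": [0,0,-0.42]},{"slide": [60,289,0],"delta_rot": [0,0,-0.42]},{"slide": [60,289,0],"delta_rot": [0,0,-0.42]}]'

```text
t: 8.3
tcp_pos: [509.4, 0.6, 193.5]
tool_rot: [[-0.946, -0.325, -0.002], [-0.325, 0.946, -0.0], [0.002, 0.001, -1.0]]
force: [-0.0, -0.4, -0.2]
finger_gap: 8.5
```

```bash
python3 - <<'E'
from ov import *
p,t=after((544.44,-291.56,194.6),3.054,(60,289,0),-.42); print(p,t)
o=env.get_obs(); print(o['t'],o['tcp_pos'],o['tool_rot'],o['finger_gap'],o['force']); c=P('wrist',o)
im=env.snapshot('wrist'); cv2.imwrite('pics/w5.png',im)
z=im.copy(); draw(z,c,model(509.5,1.5,.33,-1.153),1,0); cv2.imwrite('pics/ov5.png',cv2.resize(z[60:340,100:420],None,fx=2,fy=2))
im=env.snapshot('side'); cv2.imwrite('pics/s5.png',crop(im,170,100,300,270,4)[:600])
E
```

```text
[509.95194585   1.5808776  194.6       ] 3.4739999999999998
8.3 [509.41249827   0.57316281 193.45204862] [[-9.45632060e-01 -3.25232771e-01 -1.91111886e-03]
 [-3.25233234e-01  9.45633829e-01 -7.20905594e-05]
 [ 1.83066486e-03  5.53388224e-04 -9.99998171e-01]] 8.47288978052379 [-1.46731794e-05 -4.47825413e-01 -2.49880451e-01]
```

View pics/ov5.png

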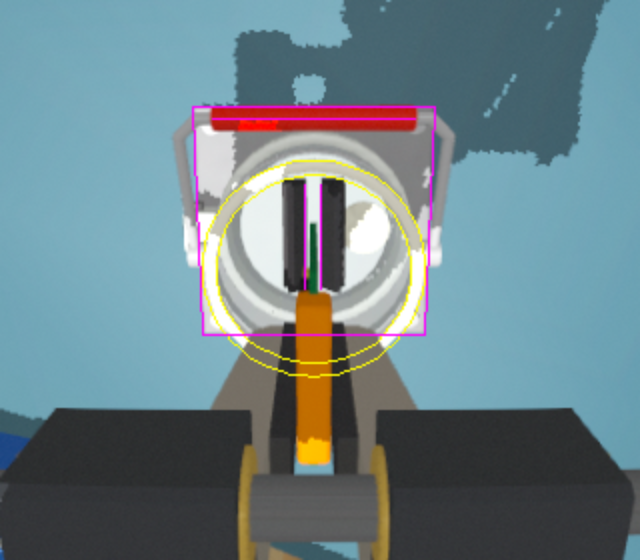

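View pics/s5.png

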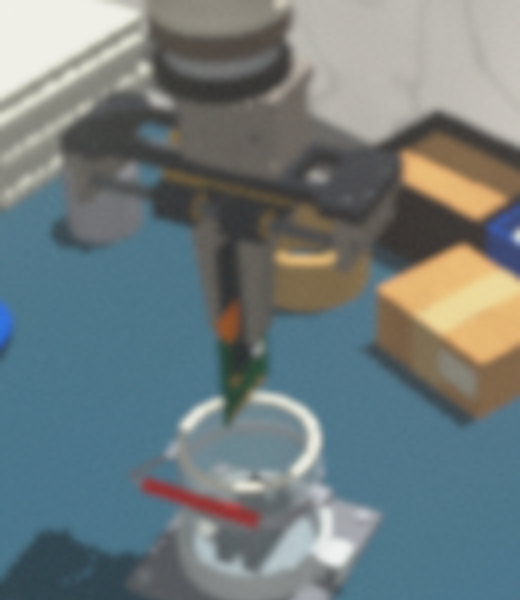

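Emit:
carry_out --series '[{"slide": [0,1,30],"delta_rot": [0,0,0]},{"slide": [0,1,60],"delta_rot": [0,0,0]},{"slide": [0,1,80],"delta_rot": [0,0,0]},{"slide": [0,1,90],"delta_rot": [0,0,0]},{"slide": [0,1,98],"delta_rot": [0,0,0]},{"slide": [0,1,104],"delta_rot": [0,0,0]},{"slide": [0,1,104],"delta_rot": [0,0,0]},{"slide": [0,1,104],"delta_rot": [0,0,0]}]'

```text
t: 9.2
tcp_pos: [510.1, 2.3, 91.4]
tool_rot: [[-0.945, -0.326, 0.001], [-0.326, 0.945, -0.0], [-0.001, -0.001, -1.0]]
force: [0.4, 0.2, -0.5]
finger_gap: 8.6
```

Emit:
carry_out --series '[{"slide": [0,0,5],"delta_rot": [0,0,0]},{"slide": [0,0,10],"delta_rot": [0,0,0]},{"slide": [0,0,15],"delta_rot": [0,0,0]},{"slide": [0,0,18],"delta_rot": [0,0,0]},{"slide": [0,0,18],"delta_rot": [0,0,0]},{"slide": [0,0,18],"delta_rot": [0,0,0]}]'

```text
t: 9.8
tcp_pos: [509.5, 2.5, 72.5]
tool_rot: [[-0.945, -0.326, -0.0], [-0.326, 0.945, 0.0], [0.0, 0.0, -1.0]]
force: [-0.2, -0.7, -0.6]
finger_gap: 8.3
```

Emit:
carry_out --series '[{"slide": [0,0,2],"delta_rot": [0,0,0]},{"slide": [0,0,3],"delta_rot": [0,0,0]},{"slide": [0,0,4],"delta_rot": [0,0,0]},{"slide": [0,0,4],"delta_rot": [0,0,0]}]'

```text
t: 10.2
tcp_pos: [509.7, 2.3, 69.2]
tool_rot: [[-0.945, -0.326, 0.0], [-0.326, 0.945, -0.0], [-0.0, -0.0, -1.0]]
force: [-1.4, -0.3, 4.6]
finger_gap: 8.5
```

```bash
python3 - <<'E'
from ov import *
o=env.get_obs(); print(o['t'],o['tcp_pos'],o['force']); c=P('wrist',o)
im=env.snapshot('wrist'); cv2.imwrite('pics/w6.png',im)
im=env.snapshot('side'); cv2.imwrite('pics/s6.png',crop(im,190,150,290,270,5)[:600])
E
```

```text
10.2 [509.7222344    2.31771154  69.18912821] [-1.43659097 -0.25458171  4.60027246]
```

View pics/w6.png

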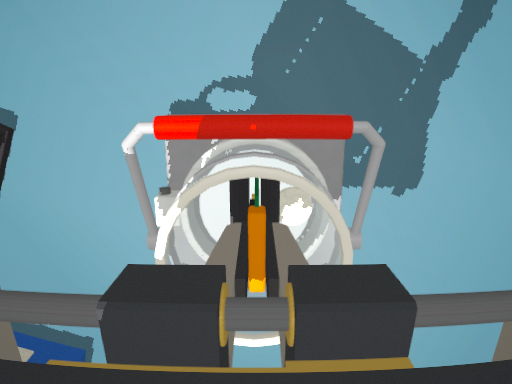

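View pics/s6.png

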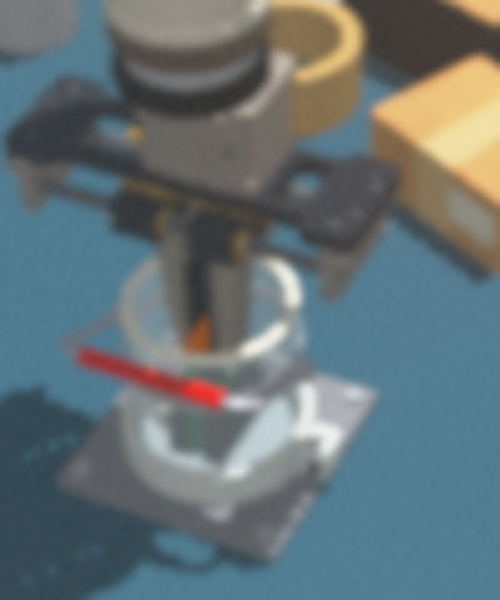

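Emit:
carry_out --series '[{"slide": [0,0,0],"delta_rot": [0,0,0]},{"slide": [0,0,0],"delta_rot": [0,0,0]},{"slide": [0,0,0],"delta_rot": [0,0,0]},{"slide": [0,0,0],"delta_rot": [0,0,0]},{"slide": [0,0,0],"delta_rot": [0,0,0]}]' --claw 178

```text
t: 10.8
tcp_pos: [509.4, 2.5, 68.5]
tool_rot: [[-0.945, -0.326, -0.0], [-0.326, 0.945, 0.0], [0.0, 0.0, -1.0]]
force: [-0.0, 0.4, 0.8]
finger_gap: 27.5
```

Emit:
carry_out --series '[{"slide": [0,0,-20],"delta_rot": [0,0,0]},{"slide": [0,0,-50],"delta_rot": [0,0,0]},{"slide": [0,0,-90],"delta_rot": [0,0,0]},{"slide": [0,0,-126],"delta_rot": [0,0,0]},{"slide": [0,0,-126],"delta_rot": [0,0,0]},{"slide": [0,0,-126],"delta_rot": [0,0,0]}]'

```text
t: 11.4
tcp_pos: [509.9, 2.4, 195.1]
tool_rot: [[-0.945, -0.326, 0.002], [-0.326, 0.945, -0.0], [-0.001, -0.001, -1.0]]
force: [-0.8, -0.0, -0.5]
finger_gap: 27.5
```

```bash
python3 - <<'E'
from ov import *
p,t=after((509.95,1.58,194.6),3.474,(0,1,0)); p[2]=194.6-104-18-4+126; print(p,t)
o=env.get_obs(); print(o['t'],o['tcp_pos'],o['force'],o['finger_gap']); c=P('wrist',o); np.savez('o7.npz',**o)
im=env.snapshot('wrist'); cv2.imwrite('pics/w7.png',im)
print(env.spot_point('wrist','board_orange_center')[:2])
plan(p,t,(501,343.5,190),np.pi-.18)
E
```

```text
[509.62368046   2.52525952 194.6       ] 3.474
11.4 [509.90066945   2.370507   195.07400228] [-0.82010316 -0.00444733 -0.50508802] 27.460454264541447
[]
slide [-103.1  325.1    4.6] dz rot 0.512 rows>= 6.822295845554505
```

View pics/w7.png

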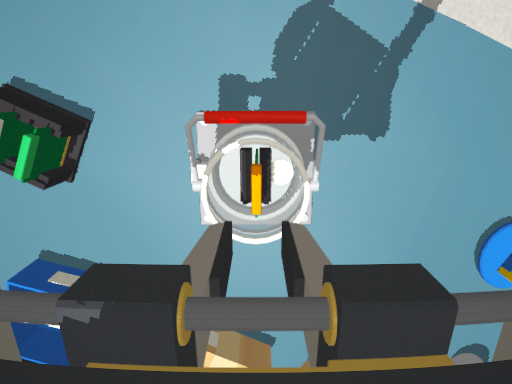

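Emit:
carry_out --series '[{"slide": [-103,325,0],"delta_rot": [0,0,0.5]},{"slide": [-103,325,0],"delta_rot": [0,0,0.5]},{"slide": [-103,325,0],"delta_rot": [0,0,0.5]},{"slide": [-103,325,0],"delta_rot": [0,0,0.5]},{"slide": [-103,325,0],"delta_rot": [0,0,0.5]},{"slide": [-103,325,0],"delta_rot": [0,0,0.5]},{"slide": [-103,325,0],"delta_rot": [0,0,0.5]},{"slide": [-103,325,0],"delta_rot": [0,0,0.5]},{"slide": [-103,325,0],"delta_rot": [0,0,0.5]},{"slide": [-103,325,0],"delta_rot": [0,0,0.5]}]' --claw 115

```text
t: 12.5
tcp_pos: [500.4, 342.0, 193.2]
tool_rot: [[-0.986, 0.167, -0.002], [0.167, 0.986, -0.002], [0.002, -0.002, -1.0]]
force: [0.2, 0.7, 0.2]
finger_gap: 50.0
```

```bash
python3 - <<'E'
from ov import *
p,t=after((509.62,2.53,194.6),3.474,(-103,325,0),.5);  print(p,t)
o=env.get_obs(); print(o['t'],o['tcp_pos'],o['tool_rot'][:,0],o['force'],o['finger_gap']); np.savez('o8.npz',**o)
im=env.snapshot('wrist'); cv2.imwrite('pics/w8.png',im); cv2.imwrite('pics/z8.png',crop(im,190,110,330,250,4))
for n in ['lid_grip','lid_stop']: print([(d['centre'],round(d['confidence'],2)) for d in env.spot_point('wrist',n)][:2])
E
```

```text
[500.92788034 343.35025623 194.6       ] 2.974
12.5 [500.44486248 342.01881325 193.18397024] [-0.98587897  0.16744884  0.00188399] [0.24932057 0.65523049 0.23430228] 50.01654274386738
[([504.4, 342.4, 32.1], 0.95)]
[([524.9, 337.2, 29.7], 0.69)]
```

View pics/w8.png

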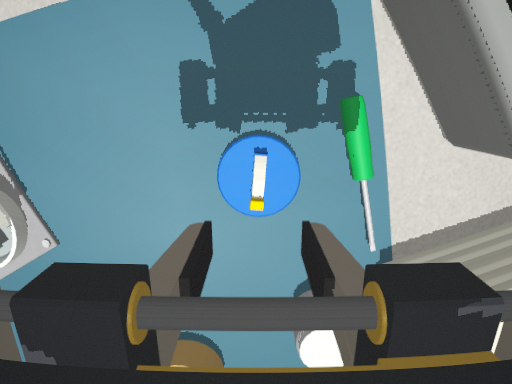

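View pics/z8.png

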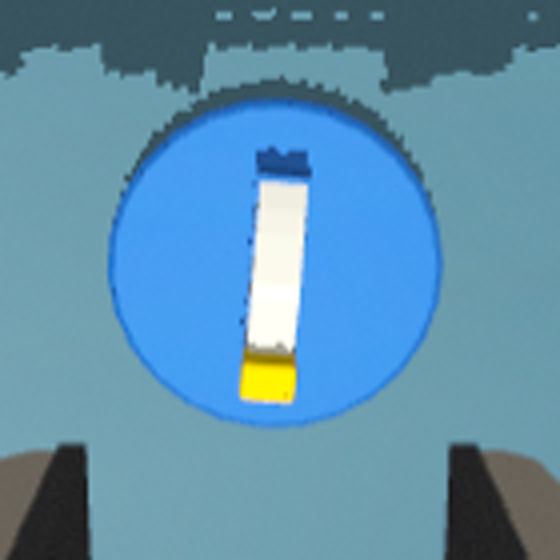

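```bash
cat > o8.py <<'E'
from h import *
import sys
o=dict(np.load('o8.npz')); c=P('wrist',o); im=cv2.imread('pics/w8.png')
cx,cy,yaw=[float(x) for x in sys.argv[1:4]]
z=crop(im,190,110,330,250,4); off=np.array([190,110])-0.5+0.125
M=np.array([[np.cos(yaw),-np.sin(yaw),0],[np.sin(yaw),np.cos(yaw),0],[0,0,1]])
W=lambda L: np.array(L,float)@M.T+[cx,cy,0]
t=np.linspace(0,6.2832,80)
for L in (np.c_[46*np.cos(t),46*np.sin(t),0*t+18], [[17,-7,52],[27,-7,52],[27,7,52],[17,7,52],[17,-7,52]],[[0,-7,46],[0,7,46]],[[-30,-7,18],[-30,7,18]]):
    q=((proj(c,W(L))-off)*4).astype(int); cv2.polylines(z,[q.reshape(-1,1,2)],False,(0,0,255),1)
cv2.imwrite(sys.argv[4],z)
print(ray(c,np.array([[275.5,263]])/4+off,18), ray(c,np.array([[268.5,377]])/4+off,52))
E
python3 o8.py 502.5 342.8 -0.19 pics/ov8.png
```

```text
[[501.69254698 344.35456167  18.        ]] [[523.12076708 338.79647399  52.        ]]
```

View pics/ov8.png

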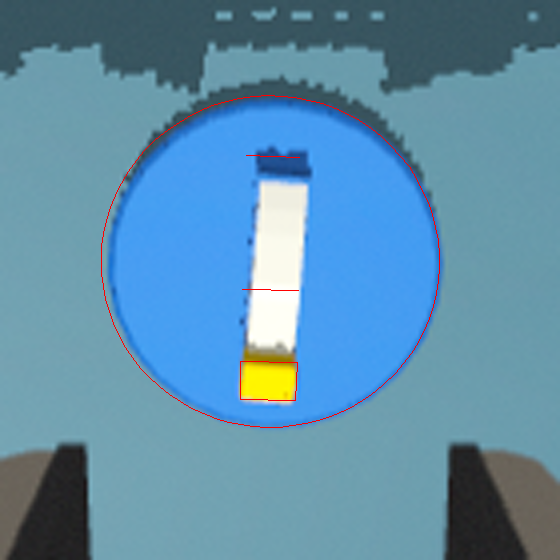

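```bash
python3 o8.py 501.8 344.2 -0.25 pics/ov8b.png; python3 -c "
from h import *
plan((500.93,343.35,194.6),2.974,(501.8,344.2,60),np.pi-.25)"
```

```text
[[501.69254698 344.35456167  18.        ]] [[523.12076708 338.79647399  52.        ]]
slide [ -0.7   1.  134.6] dz rot 0.082 rows>= 2.692109908603287
```

View pics/ov8b.png

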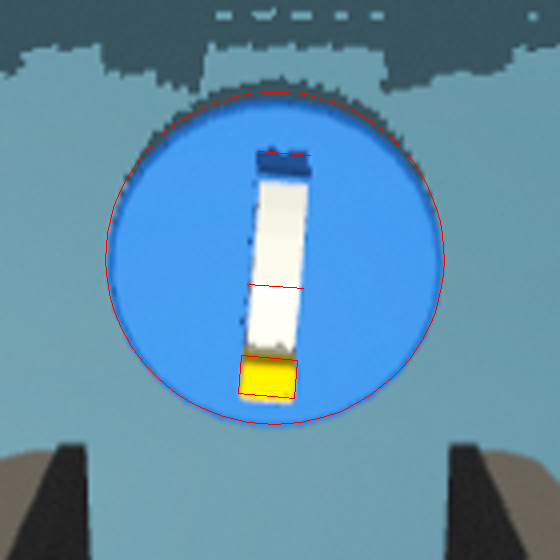

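Emit:
carry_out --series '[{"slide": [-1.5,1,40],"delta_rot": [0,0,0.08]},{"slide": [-1.5,1,80],"delta_rot": [0,0,0.08]},{"slide": [-1.5,1,115],"delta_rot": [0,0,0.08]},{"slide": [-1.5,1,135],"delta_rot": [0,0,0.08]},{"slide": [-1.5,1,150],"delta_rot": [0,0,0.08]},{"slide": [-1.5,1,160],"delta_rot": [0,0,0.08]},{"slide": [-1.5,1,166],"delta_rot": [0,0,0.08]},{"slide": [-1.5,1,170],"delta_rot": [0,0,0.08]},{"slide": [-1.5,1,171],"delta_rot": [0,0,0.08]},{"slide": [-1.5,1,171],"delta_rot": [0,0,0.08]}]' --claw 140

```text
t: 13.65
tcp_pos: [503.0, 344.3, 24.3]
tool_rot: [[-0.969, 0.245, 0.001], [0.245, 0.969, 0.0], [-0.001, 0.001, -1.0]]
force: [0.3, -0.4, 0.2]
finger_gap: 41.4
```

```bash
python3 - <<'E'
from h import *
o=env.get_obs(); print(o['t'],o['tcp_pos'],o['tool_rot'][:,0],o['force'],o['finger_gap']); np.savez('o9.npz',**o)
im=env.snapshot('wrist'); cv2.imwrite('pics/w9.png',im)
E
```

```text
13.65 [503.03618948 344.2545176   24.27994465] [-0.96947256  0.24519788 -0.00097272] [ 0.2962521  -0.41766782  0.17515902] 41.351059661150664
```

View pics/w9.png

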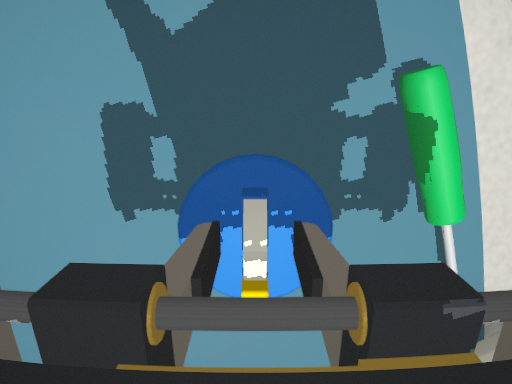

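Emit:
carry_out --series '[{"slide": [0,0,0],"delta_rot": [0,0,0]},{"slide": [0,0,0],"delta_rot": [0,0,0]},{"slide": [0,0,0],"delta_rot": [0,0,0]},{"slide": [0,0,0],"delta_rot": [0,0,0]},{"slide": [0,0,0],"delta_rot": [0,0,0]},{"slide": [0,0,0],"delta_rot": [0,0,0]}]' --claw 255 --squeeze 35

```text
t: 14.3
tcp_pos: [502.6, 344.0, 23.7]
tool_rot: [[-0.969, 0.245, 0.0], [0.245, 0.969, -0.0], [-0.0, -0.0, -1.0]]
force: [-0.8, -0.2, 2.2]
finger_gap: 13.7
```

Emit:
carry_out --series '[{"slide": [0,0,-10],"delta_rot": [0,0,0]},{"slide": [0,0,-40],"delta_rot": [0,0,0]},{"slide": [0,0,-80],"delta_rot": [0,0,0]},{"slide": [0,0,-120],"delta_rot": [0,0,0]},{"slide": [0,0,-140],"delta_rot": [0,0,0]},{"slide": [0,0,-140],"delta_rot": [0,0,0]}]'

```text
t: 14.9
tcp_pos: [504.9, 345.1, 168.2]
tool_rot: [[-0.969, 0.245, 0.007], [0.245, 0.969, 0.003], [-0.006, 0.005, -1.0]]
force: [0.1, -0.1, -1.7]
finger_gap: 13.5
```

```bash
python3 - <<'E'
from h import *
p,t=after((500.93,343.35,194.6),2.974,(-1.5,1,171-140),.08);  print(p,t)
o=env.get_obs(); print(o['t'],o['tcp_pos'],o['force'],o['finger_gap'])
im=env.snapshot('wrist'); cv2.imwrite('pics/w10.png',im)
plan(p,t,(509.5,1.5,163.6),3.4716)
E
```

```text
[502.575793   344.08577537 163.6       ] 2.894
14.9 [504.86118946 345.09964657 168.23806576] [ 0.07491043 -0.14953598 -1.71393698] 13.544530319902869
slide [ -90.7 -330.4    0. ] dz rot -0.578 rows>= 6.853114857500292
```

View pics/w10.png

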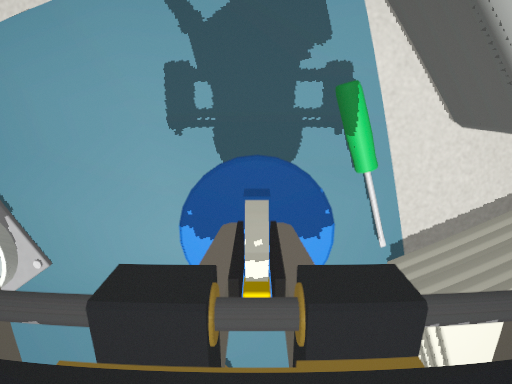

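Emit:
carry_out --series '[{"slide": [-91,-330,0],"delta_rot": [0,0,-0.58]},{"slide": [-91,-330,0],"delta_rot": [0,0,-0.58]},{"slide": [-91,-330,0],"delta_rot": [0,0,-0.58]},{"slide": [-91,-330,0],"delta_rot": [0,0,-0.58]},{"slide": [-91,-330,0],"delta_rot": [0,0,-0.58]},{"slide": [-91,-330,0],"delta_rot": [0,0,-0.58]},{"slide": [-91,-330,0],"delta_rot": [0,0,-0.58]},{"slide": [-91,-330,0],"delta_rot": [0,0,-0.58]},{"slide": [-91,-330,0],"delta_rot": [0,0,-0.58]},{"slide": [-91,-330,0],"delta_rot": [0,0,-0.58]}]'

```text
t: 15.95
tcp_pos: [508.9, 2.9, 162.2]
tool_rot: [[-0.945, -0.326, -0.003], [-0.326, 0.945, 0.001], [0.002, 0.002, -1.0]]
force: [0.2, 0.1, -2.0]
finger_gap: 13.6
```

```bash
python3 - <<'E'
from ov import *
p,t=after((502.58,344.09,163.6),2.894,(-91,-330,0),-.58);  print(p,t)
o=env.get_obs(); print(o['t'],o['tcp_pos'],o['tool_rot'][:,0],o['force'],o['finger_gap']); c=P('wrist',o); np.savez('o11.npz',**o)
im=env.snapshot('wrist'); cv2.imwrite('pics/w11.png',im)
M=R(t)@np.diag([-1,1,1]) 
yaw=t-np.pi; M=np.array([[np.cos(yaw),-np.sin(yaw),0],[np.sin(yaw),np.cos(yaw),0],[0,0,1]])
tt=np.linspace(0,6.2832,80); z=im.copy(); draw(z,c,model(509.5,1.5,.33,-1.153),1,0)
zb=o['tcp_pos'][2]-23.6
q=proj(c,np.c_[46*np.cos(tt),46*np.sin(tt),0*tt+zb+18]@M.T+[*o['tcp_pos'][:2],0]); cv2.polylines(z,[q.astype(int).reshape(-1,1,2)],False,(0,0,255),1)
cv2.imwrite('pics/ov11.png',cv2.resize(z[60:340,100:420],None,fx=2,fy=2))
im=env.snapshot('side'); cv2.imwrite('pics/s11.png',crop(im,170,120,300,270,4)[:600])
E
```

```text
[509.93163012   1.85184676 163.6       ] 3.474
15.95 [508.86294743   2.92265096 162.17664343] [-0.94520617 -0.32646771  0.00203039] [ 0.24555988  0.1476439  -2.0049796 ] 13.625530305889226
```

View pics/ov11.png

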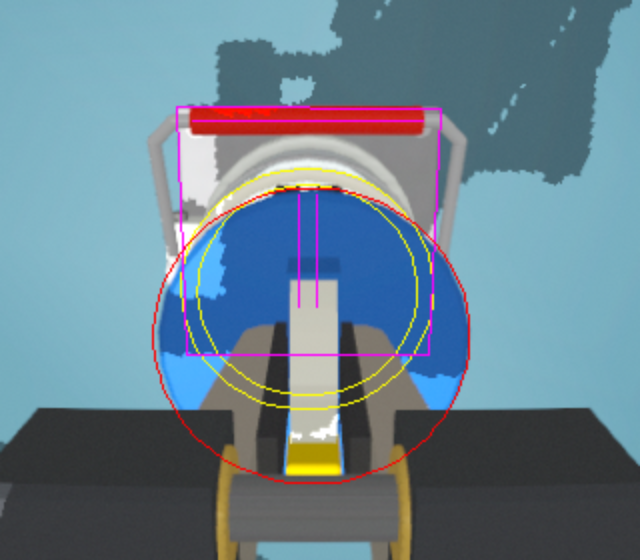

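View pics/s11.png

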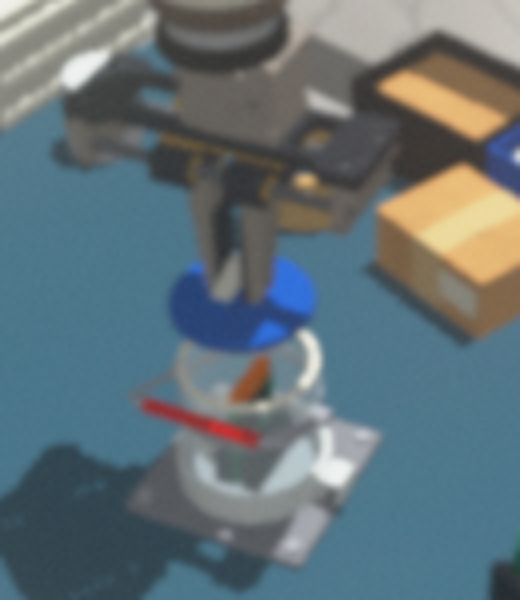

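Emit:
carry_out --series '[{"slide": [0.5,0,10],"delta_rot": [0,0,0]},{"slide": [0.5,0,22],"delta_rot": [0,0,0]},{"slide": [0.5,0,25],"delta_rot": [0,0,0]},{"slide": [0.5,0,25],"delta_rot": [0,0,0]},{"slide": [0.5,0,29],"delta_rot": [0,0,0]},{"slide": [0.5,0,33],"delta_rot": [0,0,0]},{"slide": [0.5,0,37],"delta_rot": [0,0,0]},{"slide": [0.5,0,39],"delta_rot": [0,0,0]},{"slide": [0.5,0,39],"delta_rot": [0,0,0]}]'

```text
t: 16.95
tcp_pos: [509.1, 1.6, 124.2]
tool_rot: [[-0.945, -0.326, -0.001], [-0.326, 0.945, 0.0], [0.001, 0.0, -1.0]]
force: [-0.3, 0.3, -1.8]
finger_gap: 13.4
```

```bash
python3 - <<'E'
from h import *
o=env.get_obs(); print(o['t'],o['tcp_pos'],o['force'],o['moment'],o['finger_gap'])
im=env.snapshot('side'); cv2.imwrite('pics/s12.png',crop(im,170,120,300,270,4)[:600])
E
```

```text
16.95 [509.08889605   1.61641802 124.2306476 ] [-0.34426109  0.31404766 -1.84406245] [ 0.07924473  0.06103832 -0.03303696] 13.376354319926008
```

View pics/s12.png

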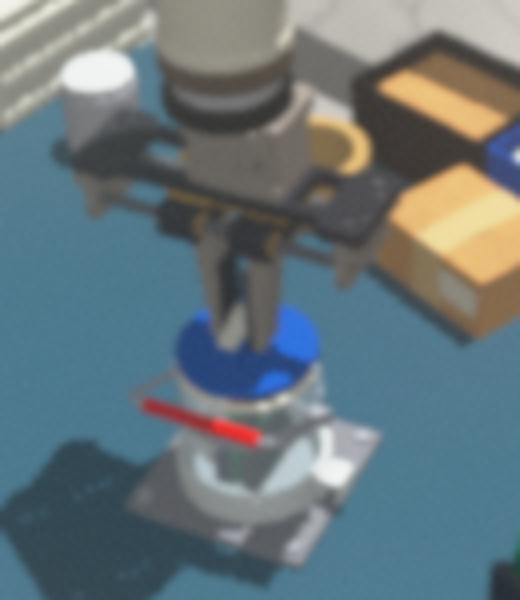

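Emit:
carry_out --series '[{"slide": [0,0,2],"delta_rot": [0,0,0]},{"slide": [0,0,4],"delta_rot": [0,0,0]},{"slide": [0,0,5],"delta_rot": [0,0,0]},{"slide": [0,0,5.5],"delta_rot": [0,0,0]},{"slide": [0,0,5.5],"delta_rot": [0,0,0]},{"slide": [0,0,5.5],"delta_rot": [0,0,0]}]'

```text
t: 17.6
tcp_pos: [509.3, 1.6, 119.3]
tool_rot: [[-0.945, -0.326, -0.0], [-0.326, 0.945, -0.0], [0.0, 0.0, -1.0]]
force: [-2.0, 0.8, 1.2]
finger_gap: 13.4
```

Emit:
carry_out --series '[{"slide": [0,0,0],"delta_rot": [0,0,0]},{"slide": [0,0,0],"delta_rot": [0,0,0]},{"slide": [0,0,0],"delta_rot": [0,0,0]},{"slide": [0,0,0],"delta_rot": [0,0,0]},{"slide": [0,0,0],"delta_rot": [0,0,0]},{"slide": [0,0,0],"delta_rot": [0,0,0]}]' --claw 152

```text
t: 18.2
tcp_pos: [509.4, 1.6, 119.1]
tool_rot: [[-0.945, -0.326, 0.0], [-0.326, 0.945, -0.0], [-0.0, -0.0, -1.0]]
force: [-0.1, -0.1, 0.1]
finger_gap: 37.4
```

Emit:
carry_out --series '[{"slide": [0,0,-20],"delta_rot": [0,0,0]},{"slide": [0,0,-50],"delta_rot": [0,0,0]},{"slide": [0,0,-76],"delta_rot": [0,0,0]},{"slide": [0,0,-76],"delta_rot": [0,0,0]},{"slide": [0,0,-76],"delta_rot": [0,0,0]}]'

```text
t: 18.7
tcp_pos: [509.5, 1.6, 195.1]
tool_rot: [[-0.945, -0.326, 0.001], [-0.326, 0.945, -0.0], [-0.001, -0.0, -1.0]]
force: [0.3, -0.4, 0.6]
finger_gap: 37.4
```

```bash
python3 - <<'E'
from ov import *
p,t=after((509.93,1.85,163.6),3.474,(.5,0,39+5.5-76));  print(p,t)
o=env.get_obs(); print(o['t'],o['tcp_pos'],o['tool_rot'][:,0],o['force'],o['finger_gap']); c=P('wrist',o); np.savez('o13.npz',**o)
im=env.snapshot('wrist'); cv2.imwrite('pics/w13.png',im)
for n in ['lid_grip','lid_stop','bail_bar']: print([(d['centre'],round(d['confidence'],2)) for d in env.spot_point('wrist',n)][:2])
z=im.copy(); draw(z,c,model(509.5,1.5,.33,-1.153),1,0)
yaw=.33; M=np.array([[np.cos(yaw),-np.sin(yaw),0],[np.sin(yaw),np.cos(yaw),0],[0,0,1]])
W=lambda L: np.array(L,float)@M.T+[509.5,1.5,0]
tt=np.linspace(0,6.2832,80); 
for L in (np.c_[46*np.cos(tt),46*np.sin(tt),0*tt+114], [[17,-7,148],[27,-7,148],[27,7,148],[17,7,148],[17,-7,148]],[[0,-7,142],[0,7,142]]):
  cv2.polylines(z,[proj(c,W(L)).astype(int).reshape(-1,1,2)],False,(0,0,255),1)
cv2.imwrite('pics/ov13.png',cv2.resize(z[60:340,100:420],None,fx=2,fy=2))
im=env.snapshot('side'); cv2.imwrite('pics/s13.png',crop(im,190,150,290,270,5)[:600])
E
```

```text
[509.45737024   1.68684023 195.1       ] 3.474
18.7 [509.50151833   1.57412895 195.09302259] [-9.45319709e-01 -3.26144471e-01 -6.57494811e-04] [ 0.30999835 -0.43239132  0.64094489] 37.364020840403754
[([511.7, 2.3, 125.4], 0.73)]
[([529.3, 11.2, 125.5], 0.78)]
[([446.3, -17.9, 102.8], 0.94)]
```

View pics/ov13.png

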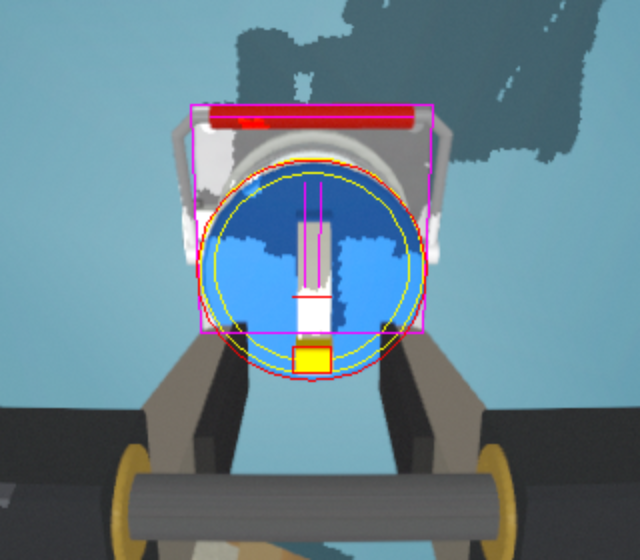

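View pics/s13.png

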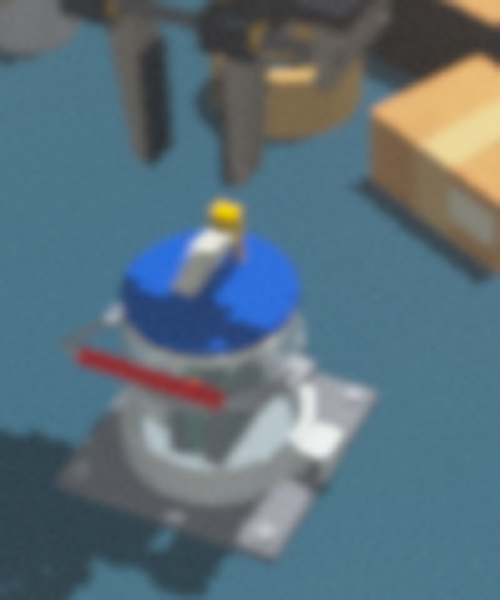

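Emit:
carry_out --series '[{"slide": [46,0,0],"delta_rot": [0,0,0]},{"slide": [92,0,0],"delta_rot": [0,0,0]},{"slide": [92,0,10],"delta_rot": [0,0,0]},{"slide": [92,0,45],"delta_rot": [0,0,0]},{"slide": [92,0,80],"delta_rot": [0,0,0]},{"slide": [92,0,98],"delta_rot": [0,0,0]},{"slide": [92,0,103],"delta_rot": [0,0,0]},{"slide": [92,0,103],"delta_rot": [0,0,0]},{"slide": [92,0,103],"delta_rot": [0,0,0]}]'

```text
t: 19.85
tcp_pos: [423.4, -28.6, 93.1]
tool_rot: [[-0.945, -0.326, 0.002], [-0.326, 0.945, -0.001], [-0.001, -0.001, -1.0]]
force: [0.7, -0.4, 0.4]
finger_gap: 37.3
```

```bash
python3 - <<'E'
from h import *
o=env.get_obs(); print(o['t'],o['tcp_pos'],o['force'],o['finger_gap'])
im=env.snapshot('wrist'); cv2.imwrite('pics/w14.png',im)
im=env.snapshot('side'); cv2.imwrite('pics/s14.png',crop(im,170,140,290,270,4.5)[:600])
E
```

```text
19.85 [423.387738   -28.6387209   93.05200804] [ 0.67603302 -0.35885326  0.4385879 ] 37.275094912357034
```

View pics/w14.png

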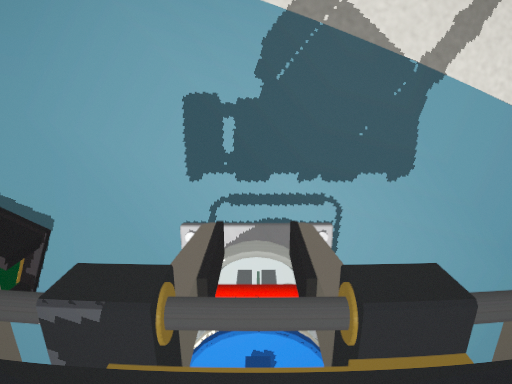

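View pics/s14.png

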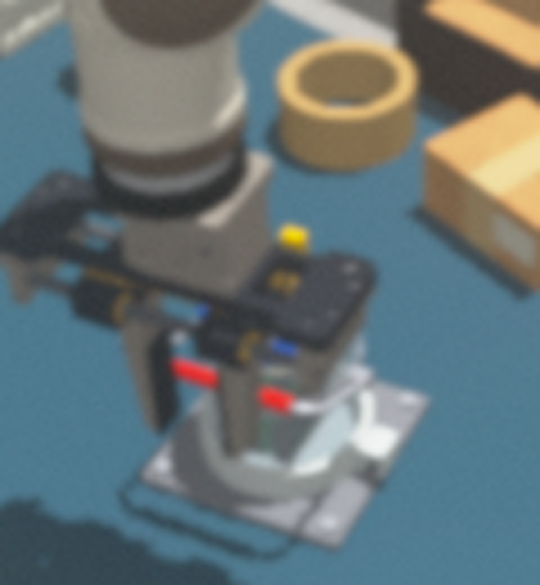

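Emit:
carry_out --series '[{"slide": [-8,0,0],"delta_rot": [0,0,0]},{"slide": [-15,0,0],"delta_rot": [0,0,0]},{"slide": [-20,0,-8],"delta_rot": [0,0,0]},{"slide": [-24,0,-14],"delta_rot": [0,0,0]},{"slide": [-28,0,-19],"delta_rot": [0,0,0]},{"slide": [-33,0,-24],"delta_rot": [0,0,0]},{"slide": [-38,0,-28],"delta_rot": [0,0,0]},{"slide": [-44,0,-32],"delta_rot": [0,0,0]},{"slide": [-44,0,-32],"delta_rot": [0,0,0]}]'

```text
t: 20.85
tcp_pos: [465.3, -13.9, 125.0]
tool_rot: [[-0.945, -0.327, 0.002], [-0.327, 0.945, -0.0], [-0.002, -0.001, -1.0]]
force: [-0.1, 0.6, -0.9]
finger_gap: 37.4
```

```bash
python3 - <<'E'
from h import *
o=env.get_obs(); print(o['t'],o['tcp_pos'],o['force'],o['finger_gap'])
im=env.snapshot('wrist'); cv2.imwrite('pics/w15.png',im)
im=env.snapshot('side'); cv2.imwrite('pics/s15.png',crop(im,170,140,290,270,4.5)[:600])
E
```

```text
20.85 [465.34075969 -13.91857414 124.96064793] [-0.13752317  0.55305122 -0.86414437] 37.4179845078218
```

View pics/w15.png

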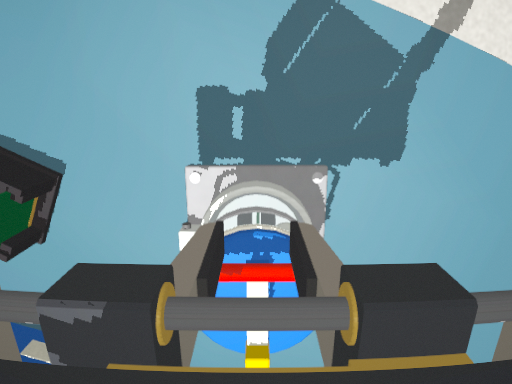

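View pics/s15.png

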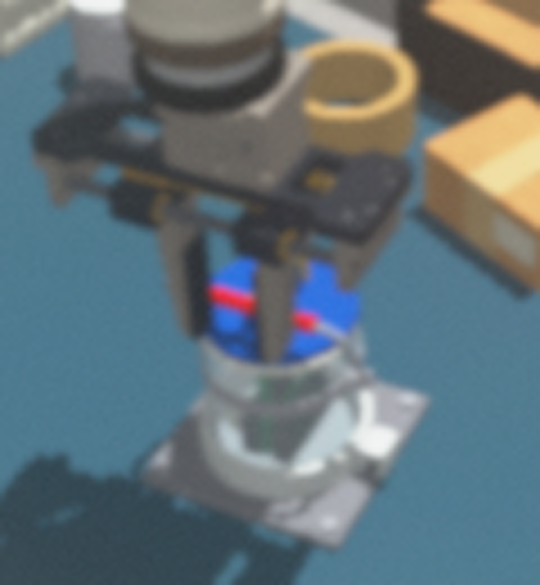

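Emit:
carry_out --series '[{"slide": [-6,0,-2],"delta_rot": [0,0,0]},{"slide": [-13,0,-5],"delta_rot": [0,0,0]},{"slide": [-17,0,-6],"delta_rot": [0,0,0]},{"slide": [-20,0,-6],"delta_rot": [0,0,0]},{"slide": [-23,0,-7],"delta_rot": [0,0,0]},{"slide": [-26,0,-8],"delta_rot": [0,0,0]},{"slide": [-29,0,-8],"delta_rot": [0,0,0]},{"slide": [-32,0,-8],"delta_rot": [0,0,0]},{"slide": [-32,0,-8],"delta_rot": [0,0,0]}]'

```text
t: 21.85
tcp_pos: [493.6, -3.8, 132.1]
tool_rot: [[-0.945, -0.326, -0.002], [-0.326, 0.945, -0.001], [0.002, 0.0, -1.0]]
force: [-4.7, -1.3, 1.9]
finger_gap: 37.4
```

```bash
python3 - <<'E'
from h import *
o=env.get_obs(); print(o['t'],o['tcp_pos'],o['force'],o['finger_gap'])
im=env.snapshot('wrist'); cv2.imwrite('pics/w16.png',im[150:])
im=env.snapshot('side'); cv2.imwrite('pics/s16.png',crop(im,170,140,290,270,4.5)[:600])
E
```

```text
21.85 [493.56262638  -3.8469991  132.05439109] [-4.68723261 -1.26401073  1.85959602] 37.37451799861444
```

View pics/w16.png

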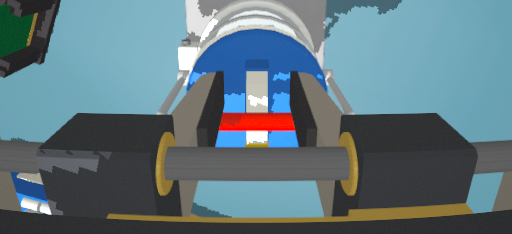

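View pics/s16.png

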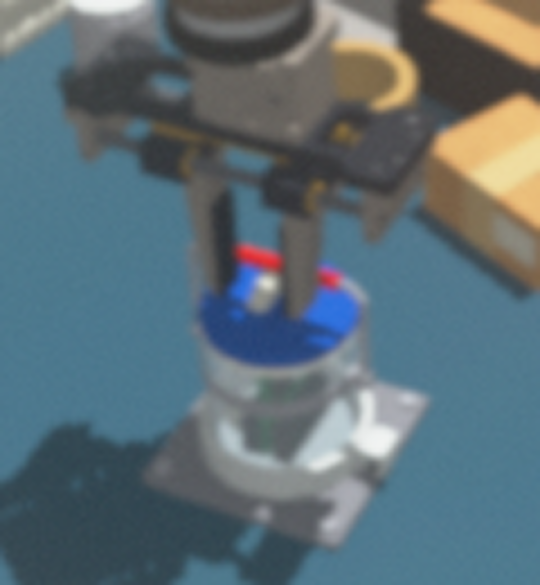

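Emit:
carry_out --series '[{"slide": [-3,0,0],"delta_rot": [0,0,0]},{"slide": [-6,0,0],"delta_rot": [0,0,0]},{"slide": [-9,0,0],"delta_rot": [0,0,0]},{"slide": [-10,0,0],"delta_rot": [0,0,0]},{"slide": [-10,0,0],"delta_rot": [0,0,0]}]'

```text
t: 22.45
tcp_pos: [504.1, -0.2, 132.1]
tool_rot: [[-0.945, -0.326, 0.001], [-0.326, 0.945, 0.0], [-0.001, -0.0, -1.0]]
force: [-0.3, 0.5, -0.8]
finger_gap: 37.3
```

```bash
python3 - <<'E'
from h import *
o=env.get_obs(); print(o['t'],o['tcp_pos'],o['force'],o['finger_gap'])
im=env.snapshot('wrist'); cv2.imwrite('pics/w17.png',im[150:])
im=env.snapshot('side'); cv2.imwrite('pics/s17.png',crop(im,190,170,270,230,7)[:600])
E
```

```text
22.45 [ 5.04138090e+02 -1.78052139e-01  1.32076106e+02] [-0.28395263  0.50396683 -0.76882122] 37.33876840673622
```

View pics/w17.png

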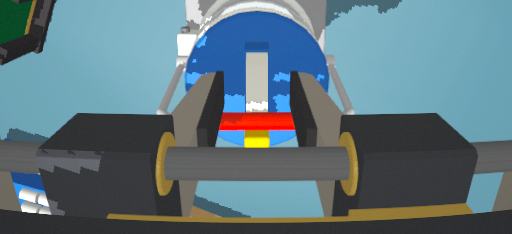

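View pics/s17.png

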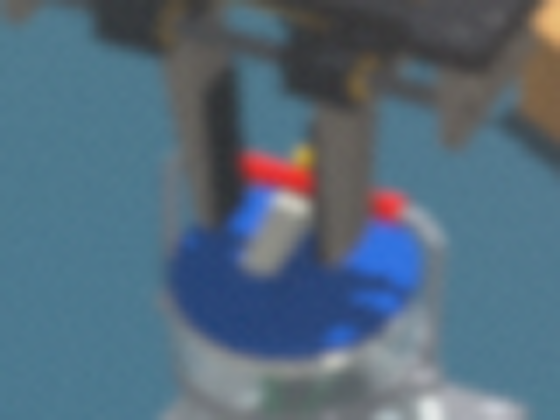

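Emit:
carry_out --series '[{"slide": [10,0,0],"delta_rot": [0,0,0]},{"slide": [15,0,-10],"delta_rot": [0,0,0]},{"slide": [15,0,-40],"delta_rot": [0,0,0]},{"slide": [15,0,-80],"delta_rot": [0,0,0]},{"slide": [15,0,-80],"delta_rot": [0,0,0]},{"slide": [15,0,-80],"delta_rot": [0,0,0]},{"slide": [15,0,-80],"delta_rot": [0,0,0]}]'

```text
t: 23.25
tcp_pos: [488.7, -5.2, 211.3]
tool_rot: [[-0.945, -0.326, -0.001], [-0.326, 0.945, 0.0], [0.001, 0.001, -1.0]]
force: [-0.9, -0.3, -0.1]
finger_gap: 37.0
```

```bash
cat > o18.py <<'E'
from ov import *
o=env.get_obs(); print(o['t'],o['tcp_pos'],o['force'],o['finger_gap']); c=P('wrist',o)
im=env.snapshot('wrist'); cv2.imwrite('pics/w18.png',im)
for n in ['lid_grip','lid_stop','bail_bar']: print([(d['centre'],round(d['confidence'],2)) for d in env.spot_point('wrist',n)][:2])
yaw=.33; M=np.array([[np.cos(yaw),-np.sin(yaw),0],[np.sin(yaw),np.cos(yaw),0],[0,0,1]])
W=lambda L: np.array(L,float)@M.T+[509.5,1.5,0]
tt=np.linspace(0,6.2832,80); f=4; off=np.array([180,100])-.5+.125
z=crop(im,180,100,340,250,f)
for a,col in ((.08,(0,255,0)),(.18,(0,0,255)),(.27,(255,0,255))):
  bx,bz=68*np.sin(a),76+68*np.cos(a)
  cv2.polylines(z,[((proj(c,W([[bx,-40,bz],[bx,40,bz]]))-off)*f).astype(int).reshape(-1,1,2)],False,col,1)
for L in (np.c_[46*np.cos(tt),46*np.sin(tt),0*tt+114], [[17,-7,148],[27,-7,148],[27,7,148],[17,7,148],[17,-7,148]],[[0,-7,142],[0,7,142]]):
  cv2.polylines(z,[((proj(c,W(L))-off)*f).astype(int).reshape(-1,1,2)],False,(0,255,255),1)
cv2.imwrite('pics/ov18.png',z)
im=env.snapshot('side'); cv2.imwrite('pics/s18.png',crop(im,190,160,290,250,6)[:600])
im=env.snapshot('top'); cv2.imwrite('pics/t18.png',im)
E
python3 o18.py
```

```text
23.25 [488.70019456  -5.16680151 211.31748613] [-0.86962398 -0.25699915 -0.14854921] 37.04695007075223
[([512.7, -1.4, 127.6], 0.98)]
[([530.8, 12.7, 126.3], 0.7)]
[([508.3, -0.8, 125.0], 0.24)]
```

View pics/ov18.png

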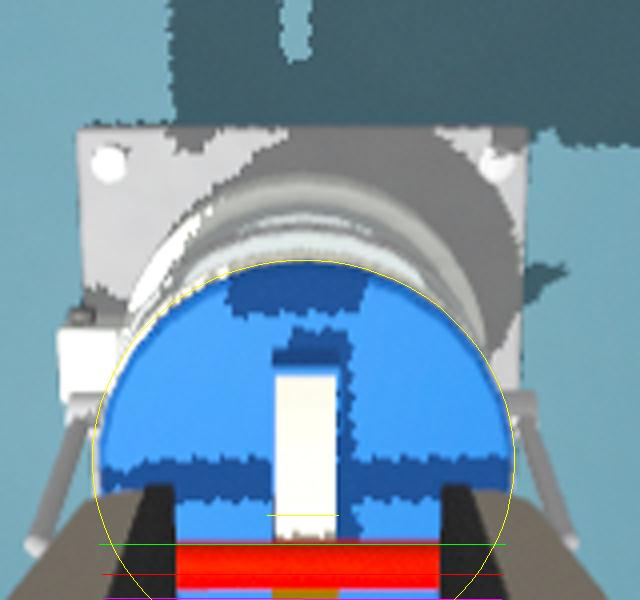

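View pics/s18.png

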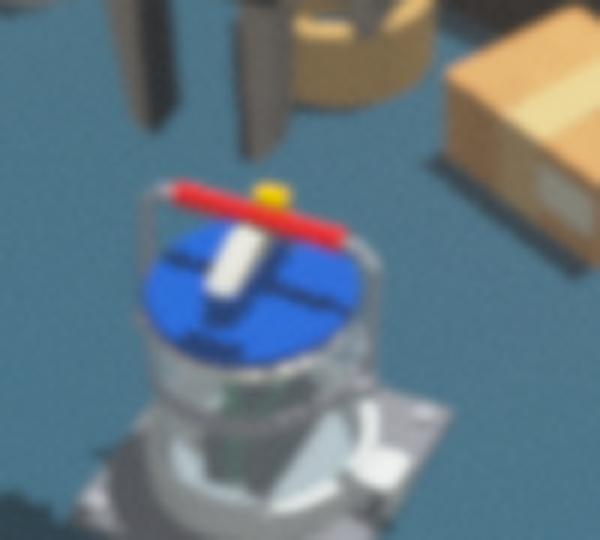

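View pics/t18.png

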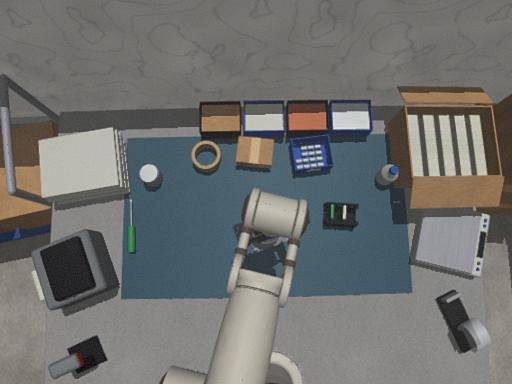

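Emit:
carry_out --series '[{"slide": [-25,0,0],"delta_rot": [0,0,0]},{"slide": [-60,0,0],"delta_rot": [0,0,0]},{"slide": [-60,0,0],"delta_rot": [0,0,0]},{"slide": [-60,0,0],"delta_rot": [0,0,0]},{"slide": [-60,0,0],"delta_rot": [0,0,0]},{"slide": [-60,0,0],"delta_rot": [0,0,0]}]'

```text
t: 24.15
tcp_pos: [545.6, 14.1, 212.3]
tool_rot: [[-0.945, -0.326, -0.0], [-0.326, 0.945, -0.0], [0.0, -0.0, -1.0]]
force: [-0.4, -0.1, 0.4]
finger_gap: 37.3
```

```bash
python3 o18.py
```

```text
24.15 [545.56926007  14.10413993 212.26377043] [-0.40058601 -0.09581058  0.35985022] 37.283068334058456
[([513.3, 0.1, 127.8], 0.58)]
[([529.1, 13.7, 122.7], 0.95)]
[([515.9, 4.8, 137.6], 0.9)]
```

View pics/ov18.png

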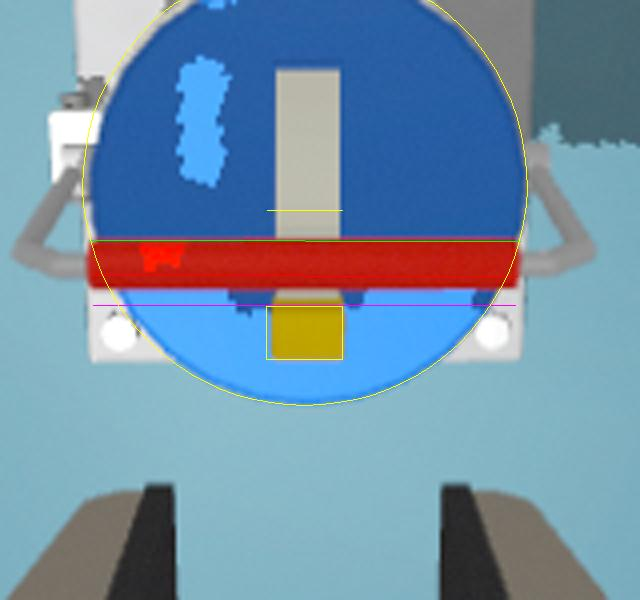

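Emit:
carry_out --series '[{"slide": [35,0,0],"delta_rot": [0,0,0]},{"slide": [62,0,0],"delta_rot": [0,0,0]},{"slide": [62,0,0],"delta_rot": [0,0,0]},{"slide": [62,0,30],"delta_rot": [0,0,0]},{"slide": [62,0,60],"delta_rot": [0,0,0]},{"slide": [62,0,74],"delta_rot": [0,0,0]},{"slide": [62,0,80],"delta_rot": [0,0,0]},{"slide": [62,0,80],"delta_rot": [0,0,0]},{"slide": [55,0,80],"delta_rot": [0,0,0]},{"slide": [50,0,80],"delta_rot": [0,0,0]}]'

```text
t: 25.45
tcp_pos: [500.7, -2.1, 133.6]
tool_rot: [[-0.945, -0.326, 0.003], [-0.326, 0.945, -0.001], [-0.003, -0.002, -1.0]]
force: [1.4, -0.3, -0.3]
finger_gap: 36.9
```

Emit:
carry_out --series '[{"slide": [-3,0,0],"delta_rot": [0,0,0]},{"slide": [-5,0,0],"delta_rot": [0,0,0]},{"slide": [-6,0,0],"delta_rot": [0,0,0]},{"slide": [-7,0,0],"delta_rot": [0,0,0]},{"slide": [-7,0,0],"delta_rot": [0,0,0]},{"slide": [-7,0,0],"delta_rot": [0,0,0]}]'

```text
t: 26.05
tcp_pos: [505.5, 0.3, 132.0]
tool_rot: [[-0.945, -0.326, 0.0], [-0.326, 0.945, 0.0], [-0.0, 0.0, -1.0]]
force: [-1.2, -0.4, 0.7]
finger_gap: 37.0
```

Emit:
carry_out --series '[{"slide": [-1,0,0],"delta_rot": [0,0,0]},{"slide": [-2,0,0],"delta_rot": [0,0,0]},{"slide": [-2,0,0],"delta_rot": [0,0,0]},{"slide": [-2,0,0],"delta_rot": [0,0,0]}]'

```text
t: 26.45
tcp_pos: [507.2, 0.9, 131.9]
tool_rot: [[-0.945, -0.326, -0.001], [-0.326, 0.945, -0.0], [0.001, 0.0, -1.0]]
force: [-2.4, -0.5, -0.4]
finger_gap: 37.2
```

```bash
python3 - <<'E'
from h import *
o=env.get_obs(); print(o['t'],o['tcp_pos'],o['force'],o['moment'])
im=env.snapshot('wrist'); cv2.imwrite('pics/w19.png',crop(im,200,230,320,330,5))
E
```

```text
26.45 [507.22469514   0.91769439 131.89290096] [-2.40799748 -0.49289011 -0.41326882] [-0.15252223  0.248385    0.06057611]
```

View pics/w19.png

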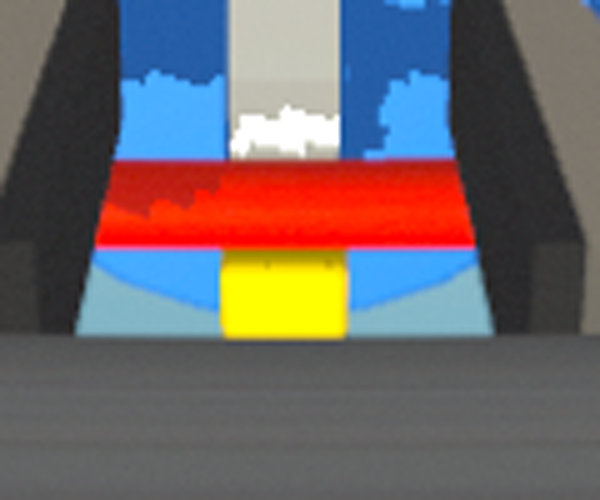

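Emit:
carry_out --series '[{"slide": [-1,0,0],"delta_rot": [0,0,0]},{"slide": [-1,0,0],"delta_rot": [0,0,0]},{"slide": [-1,0,0],"delta_rot": [0,0,0]}]'

```text
t: 26.8
tcp_pos: [507.5, 1.1, 131.8]
tool_rot: [[-0.945, -0.326, -0.002], [-0.326, 0.945, -0.0], [0.002, 0.0, -1.0]]
force: [-4.2, -2.7, 0.2]
finger_gap: 37.1
```

Emit:
carry_out --series '[{"slide": [4,0,0],"delta_rot": [0,0,0]},{"slide": [15,0,0],"delta_rot": [0,0,0]},{"slide": [18,0,-20],"delta_rot": [0,0,0]},{"slide": [18,0,-50],"delta_rot": [0,0,0]},{"slide": [0,0,-80],"delta_rot": [0,0,0]},{"slide": [-42,0,-80],"delta_rot": [0,0,0]},{"slide": [-42,0,-80],"delta_rot": [0,0,0]},{"slide": [-42,0,-80],"delta_rot": [0,0,0]},{"slide": [-42,0,-80],"delta_rot": [0,0,0]},{"slide": [-42,0,-80],"delta_rot": [0,0,0]}]'

```text
t: 27.8
tcp_pos: [547.2, 14.8, 212.2]
tool_rot: [[-0.945, -0.326, -0.0], [-0.326, 0.945, 0.0], [0.0, 0.0, -1.0]]
force: [0.4, 0.8, 0.4]
finger_gap: 37.2
```

```bash
python3 o18.py
```

```text
27.8 [547.24860516  14.75411349 212.15338653] [0.3585901  0.75145406 0.40172856] 37.15753615508888
[([509.7, -2.0, 128.4], 0.87)]
[([526.7, 11.3, 126.7], 0.96)]
[([518.8, 8.6, 139.1], 0.81)]
```

View pics/ov18.png

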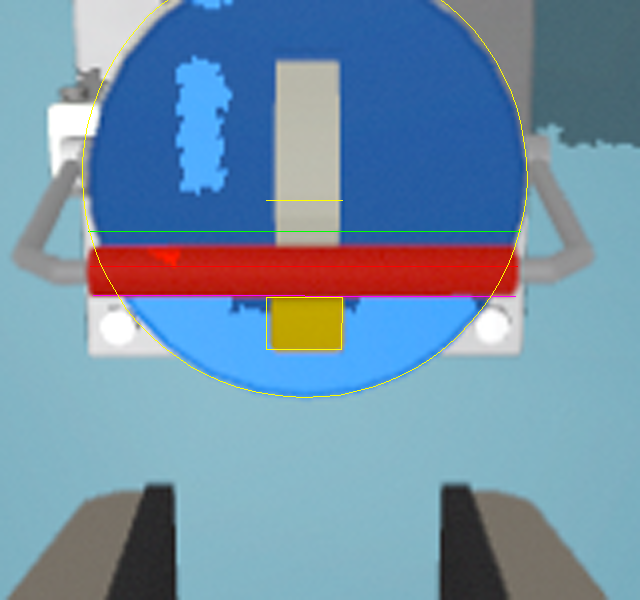

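View pics/s18.png

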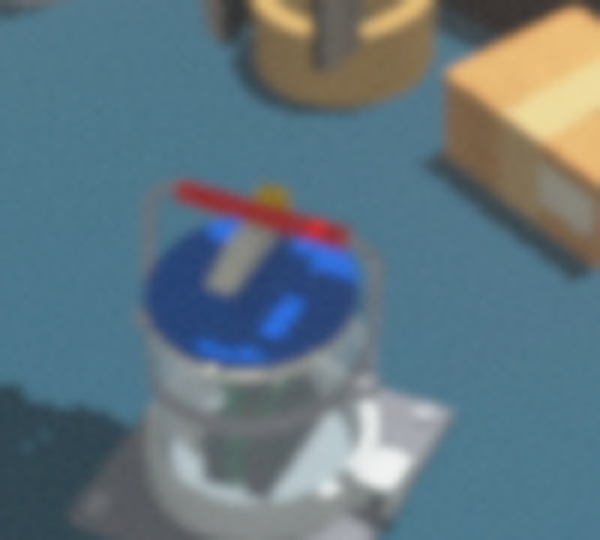

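```bash
python3 -c "
from station import env
print(env.get_obs()['t']); print(env.hand_in())"
```

```text
28.1
the job is handed in; nothing more can be done
None
```

I drew the orange-barred board out of the rack and stood it in the canister's groove. Then I set the lid on with its yellow stop away from the open bail and swung the bail over until its grip sat against the stop. I handed the job in at 28.1 s of the 67 s allowed; no verdict is reported.

What the last checks showed:
- **Board:** it was released after touching the floor at the expected height (about 4.6 N). The wrist picture then showed it upright in the groove. It is hidden under the lid now, so I did not measure it again.
- **Lid:** in the wrist picture its disc and stop lie within about 1 mm of the seated model, with the stop on the side away from where the bail opened.
- **Bail:** after the first swing it had snapped past the centre but read about +0.15 rad, with about a 3 mm gap to the stop. A gentle second push, reaching about 5 N at the stop, closed the gap. It now reads about +0.19 rad and stays there with the gripper clear.
- **Other things:** the other two boards and the bench items looked unmoved in the top picture.

**Not confirmed:** the force with which the bail presses the lid could not be measured directly; I inferred it only from the bail's angle and from the push force falling to zero as it snapped over. The 6 to 15 N peak at the crown did not show either, because forces were read only between moves; the highest was about 5 N just before the crown. The networks' last estimate of the lid's centre was 2 to 4 mm off the overlay, within their stated accuracy, so I trusted the overlay.

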